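# Return the collared tool holders to their storage stands

## Robot

A 6-joint arm with a two-finger parallel gripper is mounted at the origin on the work surface. World frame = base frame: x ahead of the robot, y to its left, z up, the work surface at z = 0. Lengths are in m, angles in rad, forces in N, time in s.
With the tool pointing down it reaches from about 0.375 to 0.9 m from the base axis. Payload 3.1 kg.
Tool frame: the origin (TCP) lies at the very end of the fingers, on their centre line; the grasp point (between the pads) lies 19 mm behind it; z points along the fingers, y is the direction in which the jaws open and shut (so a half turn about z gives the same grasp; the last joint's range is limited). The gripper opens to 87 mm and grips with 3 to 60 N. Pads are 19 mm wide; open, the fingers measure 117 mm over their backs; the gripper's body (75 mm by 190 mm) begins 51 mm behind the grasp point.
Start: joints at [-1.446, 0.527, 1.433, -0, 1.181, -0.178], TCP at [0.186, -0.597, 0.189] pointing down, gripper open.
Joint ranges: [-3.08, 3.08], [-0.75, 2.2], [0.22, 2.44], [-1.43, 4.57], [0, 2.65], [-2.85, 2.85]. Speed limits (rad/s): [2.79, 2.79, 3.14, 3.14, 3.14, 3.14].

## Interface

Orientations are given as a unit quaternion [x, y, z, w].
In Python, from rig import robot, optics gives the robot as it stands.
- The arm moves only by the shell command python3 -m inch 'ROWS' [FORCE]. ROWS is JSON, a list of rows, each an object of numbers: "ax", "ay", "az": the turn, a rotation vector about the tool's x, y, z in rad; "dx", "dy", "dz": the shift along the tool's x, y, z in mm; "gripper": the opening in per cent of the stroke, from 0 (shut) to 100 (fully open). In form: [{"ax": .., "ay": .., "az": .., "dx": .., "dy": .., "dz": .., "gripper": ..}, ...]. A call has 1 to 8 rows; each row shifts and turns the commanded pose from where the row before left it, along the tool's axes as they then stand; what a row does not reach is not made up. A row lasts 1/10 s, in which the tool goes at most 50 mm and 8.59 degrees, less where a joint would pass 70% of its speed; a pose out of reach is approached as far as the arm can. A call with a gripper value outside its range is refused whole. The fingers move at their own pace and stop on an object; FORCE is the grip in N (left out, the last holds). Time passes only in rows, so rows that do not move let the fingers close. It gives the time, the measured TCP pose, the force and the opening at its end, in the units of the state.
- robot.get_obs(): the state, without advancing time (a new reading comes with each control period).
- optics.camera(name): name is "scene" or "top" or "wrist"; returns a dict with "img" (400x640x3 uint8, red, green, blue), "depth" (400x640 float32, m along the optical axis (not along the pixel's ray), 0 where there is no reading), "camera_matrix" (3x3 intrinsics, pixels), "k1" (the pictures are not rectified: a ray, as slopes to the right and down, at radius r is drawn at 1 + k1 r^2 times it, then the intrinsics apply), "position" and "attitude" of the camera in the world. Camera axes: x right, y up, looking along -z (the intrinsics and any distortion apply to the point x, -y, -z); pixel columns grow to the right and rows downward; lengths in m; the calibration is good to about 2 mm. A picture is of the moment at which its call begins.
- robot.hand_in(): hands the job in, once; it reports no verdict.
The state is a dict: "time": time; "q": joint angles; "joint_velocities": joint speeds; "joint_torque": joint torques, N m; "position": TCP position; "tool_rot": TCP orientation; "ft_force": force on the tool from outside, world axes, zero at the start; "moment": the same for the moment, N m; "grip_width": finger opening in m.
Only numpy, scipy, OpenCV 4.12 (cv2) and the standard library are available. Lean on these libraries where they do the work, as an engineer would, in place of code of your own. Each camera call takes 0.05 s, during which the arm holds its last target.

## Task

Four of the tool holders in the grey changeover rack carry a bit with a coloured depth collar: put each of them away in the empty storage stand of its own colour, upright and fully home on its flange. Lower them in rather than dropping them, and leave the face mill and the touch probe standing in the rack.

Things in the scene. Friction and masses are not known exactly. Their poses are not given: they have to be found in the camera images.
- chuck_red: Loose 0.45 kg steel tool holder, red collar (28 mm wide) and twist drill on top; starts in a rack pocket. Origin: centre of the 46 mm flange's underside, z up. Below it a taper shank, 32 to 17 mm wide, then a 12 mm stud, tip at -68 mm. Above: flange to 20 mm, 36 mm neck, round dark nut to grip (42 mm diameter, 32 to 54 mm up), collar to 64 mm, 10 mm bit to 81 mm.
- chuck_yellow: Loose 0.45 kg steel tool holder, yellow collar (28 mm wide) and flat end mill on top; starts in a rack pocket. Origin: centre of the 46 mm flange's underside, z up. Below it a taper shank, 32 to 17 mm wide, then a 12 mm stud, tip at -68 mm. Above: flange to 20 mm, 36 mm neck, round dark nut to grip (42 mm diameter, 32 to 54 mm up), collar to 64 mm, 10 mm bit to 81 mm.
- chuck_green: Loose 0.45 kg steel tool holder, green collar (28 mm wide) and pointed bit on top; starts in a rack pocket. Origin: centre of the 46 mm flange's underside, z up. Below it a taper shank, 32 to 17 mm wide, then a 12 mm stud, tip at -68 mm. Above: flange to 20 mm, 36 mm neck, round dark nut to grip (42 mm diameter, 32 to 54 mm up), collar to 64 mm, 10 mm bit to 81 mm.
- chuck_blue: Loose 0.45 kg steel tool holder, blue collar (28 mm wide) and ball-nose bit on top; starts in a rack pocket. Origin: centre of the 46 mm flange's underside, z up. Below it a taper shank, 32 to 17 mm wide, then a 12 mm stud, tip at -68 mm. Above: flange to 20 mm, 36 mm neck, round dark nut to grip (42 mm diameter, 32 to 54 mm up), collar to 64 mm, 10 mm bit to 81 mm.
- stand_red: Fixed, empty red plastic storage stand: round sleeve about 66 mm wide on an 84 mm square foot. Origin: centre of the underside, on the bench, z up. Flat rim 76 mm up, round vertical hole on the axis 36 mm wide, 70 mm deep; a holder fully home rests with its flange on the rim, about 2 mm play round its shank.
- stand_yellow: Fixed, empty yellow plastic storage stand: round sleeve about 66 mm wide on an 84 mm square foot. Origin: centre of the underside, on the bench, z up. Flat rim 76 mm up, round vertical hole on the axis 36 mm wide, 70 mm deep; a holder fully home rests with its flange on the rim, about 2 mm play round its shank.
- stand_green: Fixed, empty green plastic storage stand: round sleeve about 66 mm wide on an 84 mm square foot. Origin: centre of the underside, on the bench, z up. Flat rim 76 mm up, round vertical hole on the axis 36 mm wide, 70 mm deep; a holder fully home rests with its flange on the rim, about 2 mm play round its shank.
- stand_blue: Fixed, empty blue plastic storage stand: round sleeve about 66 mm wide on an 84 mm square foot. Origin: centre of the underside, on the bench, z up. Flat rim 76 mm up, round vertical hole on the axis 36 mm wide, 70 mm deep; a holder fully home rests with its flange on the rim, about 2 mm play round its shank.
- face_mill: Loose 0.6 kg tool holder with a bright 50 mm face-mill head, five brass-coloured inserts, no collar, top 58 mm above its origin; stays in its pocket of the grey rack. Shank, flange and origin as the collared holders.
- probe: Loose 0.4 kg tool holder with a white and black touch probe 40 mm wide, thin stylus ending 86 mm above its origin, no collar; stays in the rack. Shank, flange, origin as the others. The rack: fixed grey plate 182 x 274 mm, top 76 mm above the bench, two rows of three pockets 92 mm apart, all filled, each 36 mm wide; holders rest on their flanges.
Not all that is in view belongs to the job. Of the things that look like the stand_blue, take the one that is farthest to the robot's left at the start.

How it is judged:
By the outcome, as a careful person would: the job done as asked, in the order asked, and still so for the second after the job is handed in, with the robot touching nothing.
It also fails if it takes over 112 s, if anything falls off the work surface, if the arm or the gripper's body presses on something with over 40 N, if the wrist force passes 120 N, or if a joint passes its speed limit or range.

## Working session

There is one attempt and no reset: what is moved stays moved. The work goes in short steps, Python scripts to look and compute and a shell command to move; the robot and the scene stay as the last step left them, time stands still between calls to the robot, and variables do not carry over. Pictures are saved under pics/ and viewed, and the job is handed in when it is done.

```bash
mkdir -p pics; ls
cat > h.py <<'E'
import numpy as np, cv2
from scipy.spatial.transform import Rotation as R
from rig import robot, optics
def snap(n,f):
    c=optics.camera(n); np.savez('pics/'+f+'.npz',**{k:np.asarray(v) for k,v in c.items()})
    cv2.imwrite('pics/'+f+'.png',c['img'][:,:,::-1]); return c
def load(f): 
    d=np.load('pics/'+f+'.npz'); return {k:d[k] for k in d}
def att(c):
    a=np.asarray(c['attitude']); return a if a.shape==(3,3) else R.from_quat(a).as_matrix()
def rays(c,uv):
    K=c['camera_matrix']; uv=np.atleast_2d(np.float64(uv))
    p=cv2.undistortPoints(uv.reshape(-1,1,2),K,np.array([float(c['k1']),0,0,0])).reshape(-1,2)
    return np.c_[p[:,0],-p[:,1],-np.ones(len(p))]@att(c).T
def atz(c,uv,z):
    d=rays(c,uv); o=np.asarray(c['position']); return o+d*((z-o[2])/d[:,2])[:,None]
def pts(c):
    v,u=np.mgrid[0:400,0:640]; d=rays(c,np.c_[u.ravel(),v.ravel()])
    return (np.asarray(c['position'])+d*c['depth'].reshape(-1,1)).reshape(400,640,3)
E
python3 - <<'E'
from h import *
for n in ('scene','top','wrist'):
    c=snap(n,n+'0'); print(n,c['position'],c['attitude'],c['camera_matrix'].tolist(),c['k1'])
print(robot.get_obs())
E
```

```text
pics
scene [1.07825987 0.78181244 0.88595977] [0.14170626 0.4226305  0.85628612 0.26091547] [[411.54851587926123, 0.0, 317.0639180053962], [0.0, 411.54851587926123, 209.16393330302645], [0.0, 0.0, 1.0]] 0.011306255163972599
top [ 0.36487453 -0.10015188  1.67811164] [ 0.02614368 -0.01303874 -0.70318842  0.71040308] [[494.6688867206897, 0.0, 317.8968845192892], [0.0, 494.6688867206897, 208.90761629911063], [0.0, 0.0, 1.0]] -0.030204740041641278
wrist [ 0.26703579 -0.57117974  0.38347076] [-0.12296204  0.09142512 -0.58571336  0.79590304] [[311.73874157486205, 0.0, 318.3286241959649], [0.0, 311.73874157486205, 203.81715994902], [0.0, 0.0, 1.0]] 0.011606348298579882
{'time': 0.15, 'q': array([-1.44648828e+00,  5.28303467e-01,  1.43361022e+00,  1.59599746e-05,
        1.18139764e+00, -1.78468768e-01]), 'joint_velocities': array([ 0.00180538, -0.00183572, -0.00419772,  0.00064752, -0.00147739,
        0.00238406]), 'joint_torque': array([ 3.04887553e-04, -4.40432668e+01, -1.76842028e+01,  6.33912929e-02,
        5.52831497e-02, -1.01493238e-04]), 'position': array([ 0.18633092, -0.59592901,  0.18866453]), 'tool_rot': array([ 9.88562737e-01,  1.50807748e-01,  3.06455873e-05, -8.58822155e-04]), 'ft_force': array([-0.51779387,  0.58521812, -0.06742476]), 'moment': array([-0.06079484, -0.00632892, -0.00892817]), 'grip_width': 0.086989938595587}
```

View pics/top0.png

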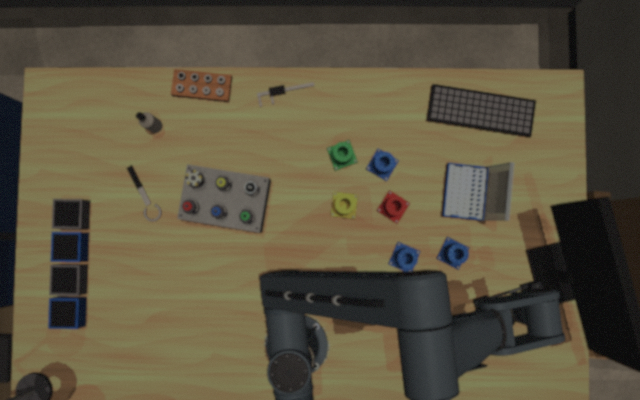

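View pics/scene0.png

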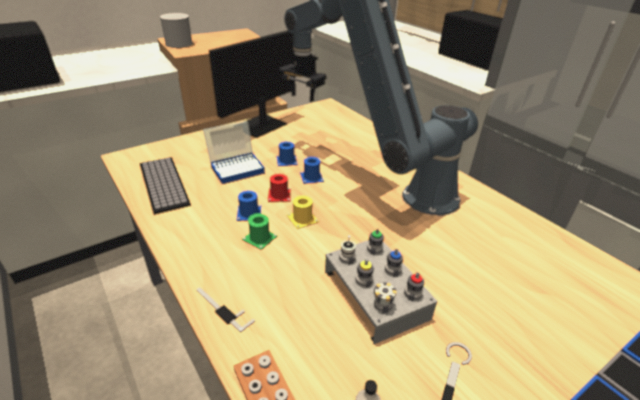

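View pics/wrist0.png

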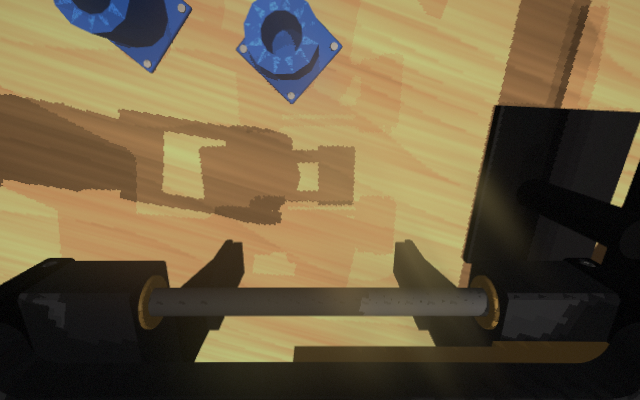

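Run:
```python
from h import *
c=load('top0'); im=c['img'][:,:,::-1]
a=cv2.resize(im[135:285,165:285],None,fx=5,fy=4,interpolation=cv2.INTER_CUBIC)
cv2.imwrite('pics/rackcrop.png',cv2.resize(im[155:240,170:280],None,fx=7,fy=7,interpolation=cv2.INTER_CUBIC))
cv2.imwrite('pics/standcrop.png',cv2.resize(im[135:275,320:480],None,fx=4,fy=4,interpolation=cv2.INTER_CUBIC))
P=pts(c)
for n,u,v,z in [('g',343,154,.076),('b1',382,164,.076),('b2',405,257,.076),('b3',454,252,.076),('y',345,205,.076),('r',394,206,.076),('R',188,206,.14),('B',217,212,.14),('G',245,216,.14),('Y',222,183,.14),('probe',250,187,.14),('mill',194,178,.13)]:
    print(n,atz(c,[u,v],z).round(3),P[v-3:v+4,u-3:u+4,2].round(3).max())
c=load('scene0')
cv2.imwrite('pics/scenecrop.png',cv2.resize(c['img'][130:350,200:460,::-1],None,fx=3,fy=2.7,interpolation=cv2.INTER_CUBIC))
```

```text
g [[ 0.634 -0.15   0.076]] 0.08
b1 [[ 0.602 -0.277  0.076]] 1.678
b2 [[ 0.301 -0.352  0.076]] 1.678
b3 [[ 0.319 -0.51   0.076]] 0.085
y [[ 0.467 -0.158  0.076]] 0.079
r [[ 0.465 -0.316  0.076]] 0.078
R [[0.455 0.337 0.14 ]] 0.159
B [[0.437 0.244 0.14 ]] 0.159
G [[0.426 0.156 0.14 ]] 0.159
Y [[0.529 0.231 0.14 ]] 0.153
probe [[0.517 0.142 0.14 ]] 0.163
mill [[0.545 0.322 0.13 ]] 0.14
```

View pics/rackcrop.png

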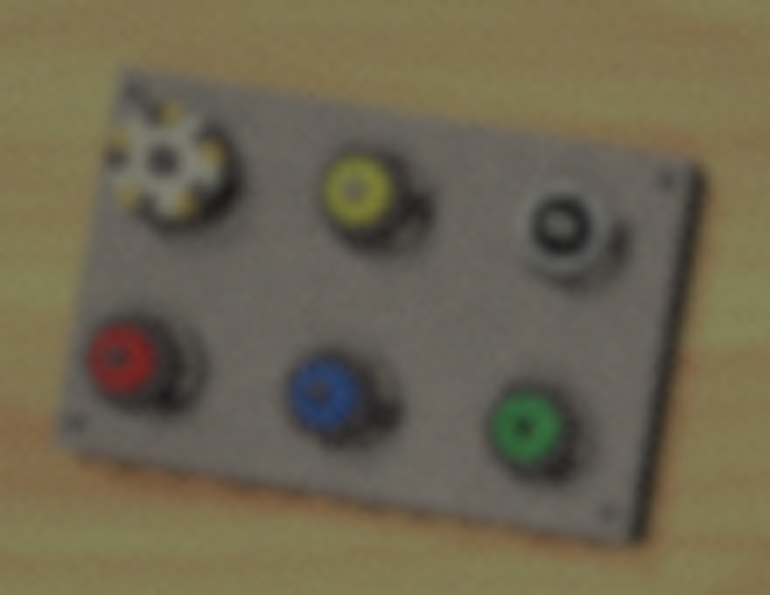

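View pics/standcrop.png

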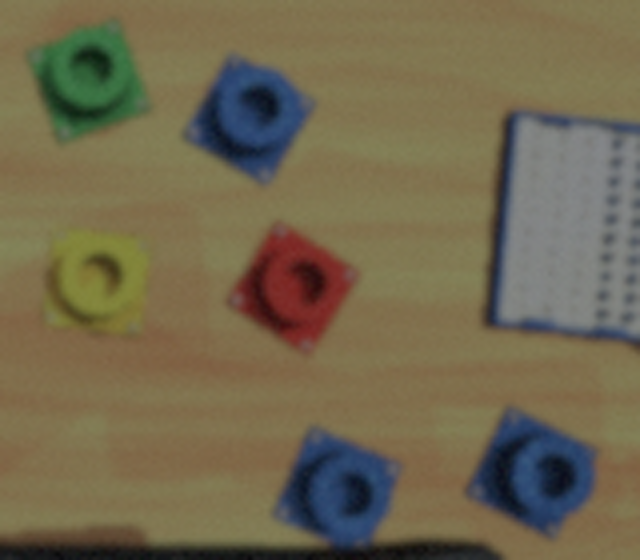

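View pics/scenecrop.png

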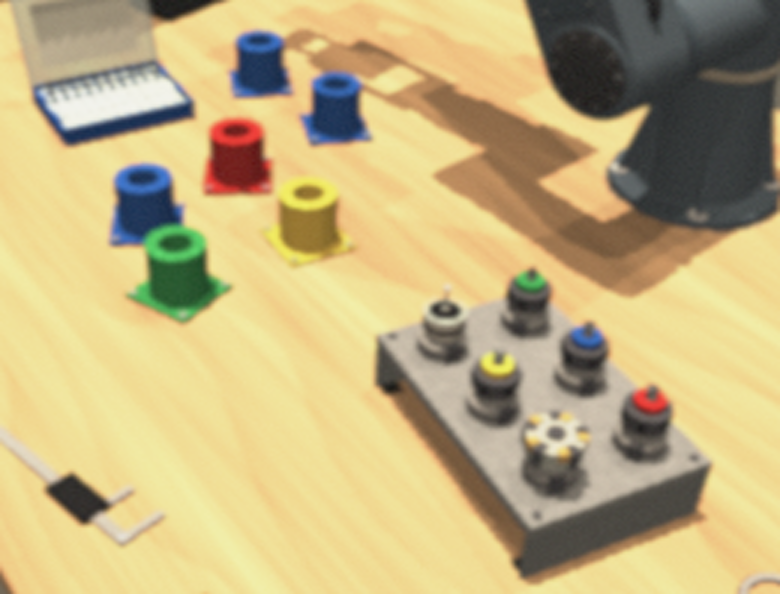

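Three blue candidates in the top view: (382,164) y≈-0.28, (405,257) y≈-0.35 and (454,252) y≈-0.51. The one farthest to the robot's left (largest y) is (382,164), and the crops confirm it as a blue sleeve on a square foot like the others. Next I go up for a look over the stands with the wrist camera.

```bash
cat >> h.py <<'E'
def go(p):
    o=robot.get_obs(); Rm=R.from_quat(o['tool_rot']).as_matrix(); d=np.asarray(p)-o['position']
    print('t',round(o['time'],2),'pos',o['position'].round(4),'F',o['ft_force'].round(1),'w',round(o['grip_width'],4),'tilt',np.degrees(np.arccos(-Rm[2,2])).round(2),'d_tool mm',(Rm.T@d*1000).round(1))
E
python3 - <<'E'
from h import *
c=load('wrist0'); o=robot.get_obs(); Rm=R.from_quat(o['tool_rot']).as_matrix()
print('cam in tool',Rm.T@(c['position']-o['position']),'view',Rm.T@(-att(c)[:,2]))
print(Rm.round(4))
go([.45,-.28,.33])
E
```

```text
cam in tool [ 8.4475582e-02  1.1097217e-04 -1.9477971e-01] view [-3.03132840e-01 -1.28893762e-04  9.52948301e-01]
[[ 9.545e-01  2.982e-01 -2.000e-04]
 [ 2.982e-01 -9.545e-01  1.700e-03]
 [ 3.000e-04 -1.700e-03 -1.000e+00]]
t 0.15 pos [ 0.1863 -0.5959  0.1887] F [-0.5  0.6 -0.1] w 0.087 tilt 0.1 d_tool mm [ 345.9 -223.2 -140.8]
```

```bash
python3 -m inch '[{"dz":-40},{"dx":20,"dy":-10,"dz":-30},{"dx":35,"dy":-20,"dz":-10},{"dx":35,"dy":-20,"dz":-10},{"dx":35,"dy":-20,"dz":-10},{"dx":35,"dy":-20,"dz":-10},{"dx":35,"dy":-20,"dz":-10},{"dx":35,"dy":-20,"dz":-10}]' 30; python3 -m inch '[{"dx":35,"dy":-20,"dz":-5},{"dx":35,"dy":-20,"dz":-5},{"dx":35,"dy":-20},{"dx":35,"dy":-20},{"dx":35,"dy":-20},{"dx":35,"dy":-20},{"dx":20,"dy":-10},{}]'
python3 - <<'E'
from h import *
go([.54,-.22,.33]); c=snap('wrist','w1')
E
```

```text
t 0.15 pos [ 0.1863 -0.5959  0.1887] F [-0.5  0.6 -0.1] w 0.087 tilt 0.1 d_tool mm [ 449.7 -253.6 -140.8]invalid input
invalid input
```

View pics/w1.png

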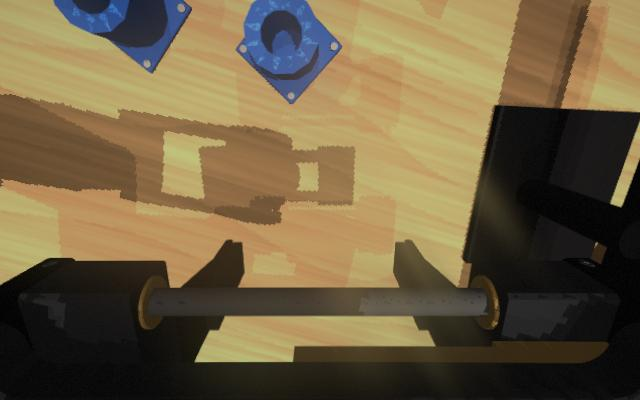

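```bash
python3 -m inch '[{"ax":0,"ay":0,"az":0,"dx":0,"dy":0,"dz":-40,"gripper":100},{"ax":0,"ay":0,"az":0,"dx":20,"dy":-10,"dz":-30,"gripper":100},{"ax":0,"ay":0,"az":0,"dx":35,"dy":-22,"dz":-10,"gripper":100},{"ax":0,"ay":0,"az":0,"dx":35,"dy":-22,"dz":-10,"gripper":100},{"ax":0,"ay":0,"az":0,"dx":35,"dy":-22,"dz":-10,"gripper":100},{"ax":0,"ay":0,"az":0,"dx":35,"dy":-22,"dz":-10,"gripper":100},{"ax":0,"ay":0,"az":0,"dx":35,"dy":-22,"dz":-10,"gripper":100},{"ax":0,"ay":0,"az":0,"dx":35,"dy":-22,"dz":-10,"gripper":100}]' 30
python3 - <<'E'
from h import *
go([.45,-.28,.33]); c=snap('wrist','w1')
E
```

```text
time: 1.0
position: [0.3644, -0.3908, 0.3197]
tool_rot: [0.989, 0.151, 0.0, -0.0]
ft_force: [-0.0, -1.1, -0.0]
grip_width: 0.0869
t 1.0 pos [ 0.3644 -0.3908  0.3197] F [-0.  -1.1 -0. ] w 0.0869 tilt 0.02 d_tool mm [114.8 -80.3 -10.2]
```

View pics/w1.png

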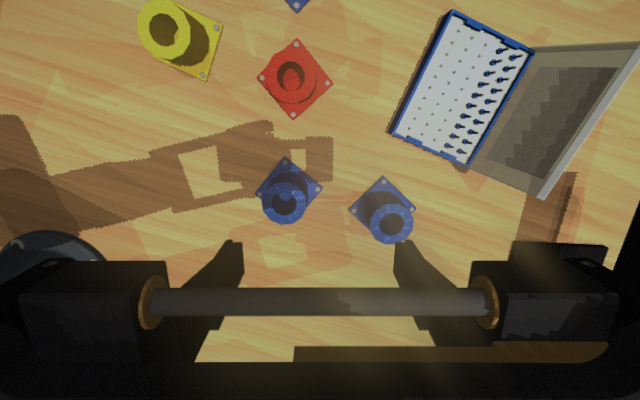

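The wrist picture shows yellow stand (180,35), red (292,78), and the two unwanted blues at (285,195) and (388,220). The target blue is just entering at (297,3), so I move forward to see all four wanted stands.

```bash
python3 -m inch '[{"ax":0,"ay":0,"az":0,"dx":35,"dy":-25,"dz":-5,"gripper":100},{"ax":0,"ay":0,"az":0,"dx":35,"dy":-25,"dz":-5,"gripper":100},{"ax":0,"ay":0,"az":0,"dx":25,"dy":-20,"dz":0,"gripper":100},{"ax":0,"ay":0,"az":0,"dx":0,"dy":0,"dz":0,"gripper":100},{"ax":0,"ay":0,"az":0,"dx":0,"dy":0,"dz":0,"gripper":100}]'
python3 - <<'E'
from h import *
go([.45,-.28,.33]); c=snap('wrist','w2')
E
```

```text
time: 1.55
position: [0.4334, -0.297, 0.3293]
tool_rot: [0.988, 0.152, -0.0, 0.0]
ft_force: [-0.5, -0.6, -0.2]
grip_width: 0.0873
t 1.55 pos [ 0.4334 -0.297   0.3293] F [-0.5 -0.6 -0.2] w 0.0873 tilt 0.04 d_tool mm [ 20.9 -11.2  -0.7]
```

View pics/w2.png

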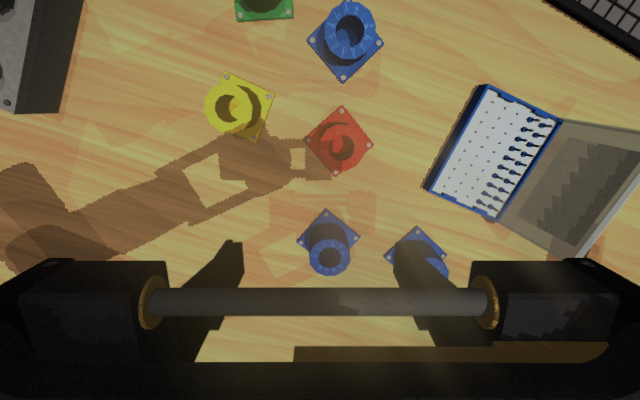

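```bash
python3 -m inch '[{"ax":0,"ay":0,"az":0,"dx":30,"dy":-35,"dz":0,"gripper":100},{"ax":0,"ay":0,"az":0,"dx":30,"dy":-35,"dz":0,"gripper":100},{"ax":0,"ay":0,"az":0,"dx":0,"dy":0,"dz":0,"gripper":100},{"ax":0,"ay":0,"az":0,"dx":0,"dy":0,"dz":0,"gripper":100}]'
cat >> h.py <<'E'
def rim(c,guess,zr=.076,ro=.033,ri=.018,tol=.006,win=.05):
    P=pts(c); m=(abs(P[...,2]-zr)<tol)&(np.hypot(P[...,0]-guess[0],P[...,1]-guess[1])<win)&(c['depth']>0)
    # project mask pixels onto the rim plane, exact z
    v,u=np.nonzero(m); X=atz(c,np.c_[u,v],zr)[:,:2]; zz=P[m][:,2]
    from scipy.optimize import minimize
    def cost(p):
        r=np.hypot(X[:,0]-p[0],X[:,1]-p[1]); return np.mean(np.minimum(np.maximum(np.maximum(r-ro,ri-r),0)*1000,4)**2)
    best=min((minimize(cost,X.mean(0)+np.array([i,j])*.004,method='Nelder-Mead',options=dict(xatol=1e-5,fatol=1e-6)) for i in(-1,0,1) for j in(-1,0,1)),key=lambda s:s.fun)
    return best.x.round(4),len(X),round(best.fun,3),zz.mean().round(4),(X.min(0)+X.max(0))/2
E
python3 - <<'E'
from h import *
go([.45,-.28,.33]); c=snap('wrist','w3')
S=dict(g=(.634,-.15),b=(.602,-.277),y=(.467,-.158),r=(.465,-.316))
for f in('w1','w2','w3'):
    c=load(f); 
    for n,s in S.items():
        try: print(f,n,*rim(c,s))
        except Exception as e: print(f,n,e)
E
```

```text
time: 2.0
position: [0.4695, -0.2132, 0.3293]
tool_rot: [0.989, 0.151, -0.0, 0.0]
ft_force: [-0.0, -0.4, 0.8]
grip_width: 0.0872
t 2.0 pos [ 0.4695 -0.2132  0.3293] F [-0.  -0.4  0.8] w 0.0872 tilt 0.06 d_tool mm [-38.6  57.9  -0.6]
w1 g OpenCV(4.12.0) /io/opencv/modules/calib3d/src/undistort.dispatch.cpp:347: error: (-215:Assertion failed) CV_IS_MAT(_src) && CV_IS_MAT(_dst) && (_src->rows == 1 || _src->cols == 1) && (_dst->rows == 1 || _dst->cols == 1) && _src->cols + _src->rows - 1 == _dst->rows + _dst->cols - 1 && (CV_MAT_TYPE(_src->type) == CV_32FC2 || CV_MAT_TYPE(_src->type) == CV_64FC2) && (CV_MAT_TYPE(_dst->type) == CV_32FC2 || CV_MAT_TYPE(_dst->type) == CV_64FC2) in function 'cvUndistortPointsInternal'

w1 b OpenCV(4.12.0) /io/opencv/modules/calib3d/src/undistort.dispatch.cpp:347: error: (-215:Assertion failed) CV_IS_MAT(_src) && CV_IS_MAT(_dst) && (_src->rows == 1 || _src->cols == 1) && (_dst->rows == 1 || _dst->cols == 1) && _src->cols + _src->rows - 1 == _dst->rows + _dst->cols - 1 && (CV_MAT_TYPE(_src->type) == CV_32FC2 || CV_MAT_TYPE(_src->type) == CV_64FC2) && (CV_MAT_T
[... 499 characters left out ...]
== _dst->rows + _dst->cols - 1 && (CV_MAT_TYPE(_src->type) == CV_32FC2 || CV_MAT_TYPE(_src->type) == CV_64FC2) && (CV_MAT_TYPE(_dst->type) == CV_32FC2 || CV_MAT_TYPE(_dst->type) == CV_64FC2) in function 'cvUndistortPointsInternal'

w2 b [ 0.6107 -0.2831] 1714 0.013 0.0755 [ 0.61103378 -0.28352108]
w2 y [ 0.4725 -0.1564] 1363 0.006 0.0753 [ 0.47236484 -0.15628781]
w2 r [ 0.4684 -0.3205] 1184 0.002 0.0754 [ 0.46811861 -0.32063155]
w3 g [ 0.6422 -0.1473] 1483 0.002 0.0755 [ 0.63999903 -0.14720442]
w3 b [ 0.6108 -0.2824] 1473 0.006 0.0755 [ 0.611078   -0.28275352]
w3 y [ 0.4728 -0.1554] 1182 0.003 0.0754 [ 0.47248034 -0.15494813]
w3 r [ 0.4687 -0.3197] 1093 0.011 0.0753 [ 0.46874641 -0.31999827]
```

View pics/w3.png

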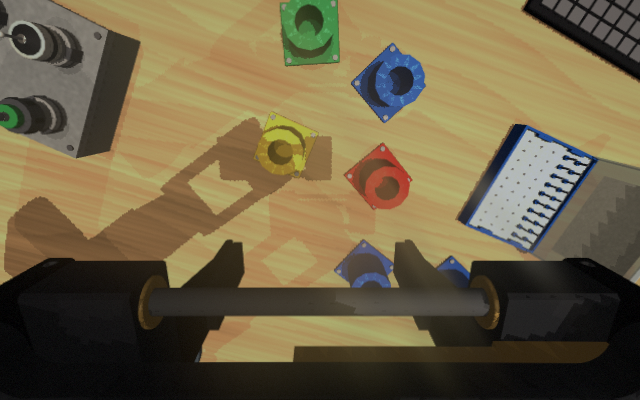

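```bash
python3 -m inch '[{"ax":0,"ay":0,"az":0,"dx":4,"dy":-30,"dz":0,"gripper":100},{"ax":0,"ay":0,"az":0,"dx":4,"dy":-45,"dz":0,"gripper":100},{"ax":0,"ay":0,"az":0,"dx":4,"dy":-45,"dz":0,"gripper":100},{"ax":0,"ay":0,"az":0,"dx":4,"dy":-45,"dz":0,"gripper":100},{"ax":0,"ay":0,"az":0,"dx":4,"dy":-45,"dz":0,"gripper":100},{"ax":0,"ay":0,"az":0,"dx":4,"dy":-45,"dz":0,"gripper":100},{"ax":0,"ay":0,"az":0,"dx":4,"dy":-45,"dz":0,"gripper":100},{"ax":0,"ay":0,"az":0,"dx":4,"dy":-45,"dz":0,"gripper":100}]' ; python3 -m inch '[{"ax":0,"ay":0,"az":0,"dx":4,"dy":-40,"dz":0,"gripper":100},{"ax":0,"ay":0,"az":0,"dx":4,"dy":-28,"dz":0,"gripper":100},{"ax":0,"ay":0,"az":0,"dx":0,"dy":0,"dz":0,"gripper":100},{"ax":0,"ay":0,"az":0,"dx":0,"dy":0,"dz":0,"gripper":100}]'
python3 - <<'E'
from h import *
go([.385,.19,.33]); c=snap('wrist','w4')
E
```

```text
time: 2.85
position: [0.3978, 0.126, 0.3296]
tool_rot: [0.989, 0.149, 0.0, 0.0]
ft_force: [0.9, -1.0, 0.2]
grip_width: 0.0871
time: 3.25
position: [0.3855, 0.1924, 0.3294]
tool_rot: [0.989, 0.15, 0.0, 0.001]
ft_force: [-0.3, -0.8, 0.6]
grip_width: 0.0871
t 3.25 pos [0.3855 0.1924 0.3294] F [-0.3 -0.8  0.6] w 0.0871 tilt 0.07 d_tool mm [-1.2  2.2 -0.6]
```

View pics/w4.png

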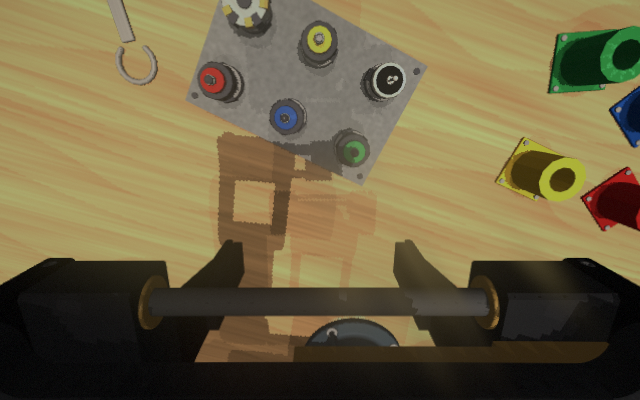

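The rack view shows red (211,81), blue (287,117), green (353,149) and yellow (319,40) collars, probe at (389,79), face mill at (246,10).

Run:
```python
from h import *
c=load('w4')
H={}
for n,u,v in [('R',211,81),('B',287,117),('G',353,149),('Y',319,40)]:
    g=atz(c,[u,v],.14)[0]; f=rim(c,g,.14,.014,.005,.005,.03); H[n]=f[0]; print(n,g.round(4),*f)
print({a+b:np.linalg.norm(H[a]-H[b]).round(4) for a in H for b in H if a<b})
S=[.4728,-.1554]; print(rim(c,S)) ; print(rim(c,[.642,-.1475]))
for n in H: go([*H[n],.25])
```

```text
R [0.4542 0.342  0.14  ] [0.4552 0.3413] 411 0.037 0.1394 [0.45546748 0.34085619]
B [0.4419 0.2484 0.14  ] [0.4409 0.25  ] 360 0.0 0.1394 [0.44101076 0.25029185]
G [0.4294 0.1611 0.14  ] [0.4269 0.1589] 340 0.004 0.1394 [0.4271712  0.15930775]
Y [0.5313 0.2364 0.14  ] [0.5318 0.2357] 453 0.031 0.1396 [0.53125791 0.23660078]
{'RY': np.float64(0.1305), 'BR': np.float64(0.0924), 'BG': np.float64(0.0922), 'BY': np.float64(0.092), 'GR': np.float64(0.1846), 'GY': np.float64(0.13)}
(array([ 0.4716, -0.1525]), 1271, np.float64(0.149), np.float64(0.0753), array([ 0.4714549 , -0.15251108]))
(array([ 0.6405, -0.1438]), 1420, np.float64(0.176), np.float64(0.0752), array([ 0.6406395 , -0.14205724]))
t 3.3 pos [0.3856 0.1921 0.3294] F [-0.6 -0.8 -0.5] w 0.0874 tilt 0.06 d_tool mm [ 110.7 -122.    79.2]
t 3.3 pos [0.3856 0.1921 0.3294] F [-0.6 -0.8 -0.5] w 0.0874 tilt 0.06 d_tool mm [ 70.  -39.   79.3]
t 3.3 pos [0.3856 0.1921 0.3294] F [-0.6 -0.8 -0.5] w 0.0874 tilt 0.06 d_tool mm [29.6 43.8 79.4]
t 3.3 pos [0.3856 0.1921 0.3294] F [-0.6 -0.8 -0.5] w 0.0874 tilt 0.06 d_tool mm [152.6   1.6  79.3]
```

```bash
python3 -m inch '[{"ax":0,"ay":0,"az":0,"dx":15,"dy":22,"dz":0,"gripper":100},{"ax":0,"ay":0,"az":0,"dx":14.6,"dy":21.8,"dz":20,"gripper":100},{"ax":0,"ay":0,"az":0,"dx":0,"dy":0,"dz":40,"gripper":100},{"ax":0,"ay":0,"az":0,"dx":0,"dy":0,"dz":40,"gripper":100},{"ax":0,"ay":0,"az":0,"dx":0,"dy":0,"dz":30,"gripper":100},{"ax":0,"ay":0,"az":0,"dx":0,"dy":0,"dz":10,"gripper":100},{"ax":0,"ay":0,"az":0,"dx":0,"dy":0,"dz":0,"gripper":100}]'
python3 - <<'E'
from h import *
go([.4269,.1589,.101]); c=snap('wrist','w5')
E
```

```text
time: 4.0
position: [0.4258, 0.1591, 0.1885]
tool_rot: [0.989, 0.15, -0.002, 0.0]
ft_force: [-0.7, 0.9, 0.9]
grip_width: 0.0873
t 4.0 pos [0.4258 0.1591 0.1885] F [-0.7  0.9  0.9] w 0.0873 tilt 0.19 d_tool mm [ 1.2  0.5 87.5]
```

View pics/w5.png

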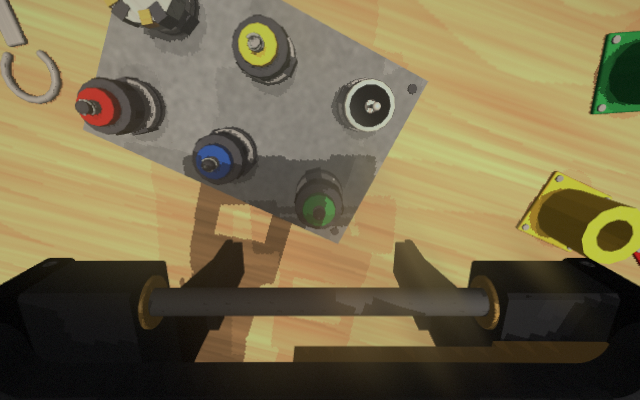

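Run:
```python
from h import *
c=load('w5')
for n,u,v in [('R',95,108),('B',212,161),('G',318,211),('Y',257,46)]:
    g=atz(c,[u,v],.14)[0]; f=rim(c,g,.14,.014,.005,.005,.03); print(n,g.round(4),*f)
```

```text
R [0.455 0.341 0.14 ] [0.4556 0.341 ] 1002 0.405 0.1393 [0.45639909 0.33977062]
B [0.4416 0.2509 0.14  ] [0.4409 0.2501] 793 0.043 0.1394 [0.44173994 0.2495968 ]
G [0.4265 0.1594 0.14  ] [0.4271 0.159 ] 721 0.033 0.1394 [0.4281081  0.15922263]
Y [0.5311 0.2365 0.14  ] [0.5315 0.2367] 1108 0.084 0.1396 [0.53184793 0.23613983]
```

Consistent. I descend onto green and grip.

```bash
python3 -m inch '[{"ax":0,"ay":0,"az":0,"dx":1.3,"dy":0.4,"dz":20,"gripper":100},{"ax":0,"ay":0,"az":0,"dx":0,"dy":0,"dz":30,"gripper":100},{"ax":0,"ay":0,"az":0,"dx":0,"dy":0,"dz":25,"gripper":100},{"ax":0,"ay":0,"az":0,"dx":0,"dy":0,"dz":12.5,"gripper":100},{"ax":0,"ay":0,"az":0,"dx":0,"dy":0,"dz":0,"gripper":100},{"ax":0,"ay":0,"az":0,"dx":0,"dy":0,"dz":0,"gripper":100}]'
python3 - <<'E'
from h import *
go([.4271,.159,.101])
E
python3 -m inch '[{"ax":0,"ay":0,"az":0,"dx":0,"dy":0,"dz":0,"gripper":60},{"ax":0,"ay":0,"az":0,"dx":0,"dy":0,"dz":0,"gripper":50},{"ax":0,"ay":0,"az":0,"dx":0,"dy":0,"dz":0,"gripper":45},{"ax":0,"ay":0,"az":0,"dx":0,"dy":0,"dz":0,"gripper":40},{"ax":0,"ay":0,"az":0,"dx":0,"dy":0,"dz":0,"gripper":40},{"ax":0,"ay":0,"az":0,"dx":0,"dy":0,"dz":0,"gripper":40}]' 35
```

```text
time: 4.65
position: [0.4293, 0.1607, 0.1034]
tool_rot: [0.989, 0.151, 0.002, 0.0]
ft_force: [0.7, -0.3, -0.5]
grip_width: 0.087
t 4.65 pos [0.4293 0.1607 0.1034] F [ 0.7 -0.3 -0.5] w 0.087 tilt 0.2 d_tool mm [-2.6  0.9  2.4]
time: 5.25
position: [0.4275, 0.1606, 0.102]
tool_rot: [0.989, 0.151, 0.0, 0.0]
ft_force: [0.0, 0.4, 0.2]
grip_width: 0.047
```

```bash
python3 -m inch '[{"ax":0,"ay":0,"az":0,"dx":0,"dy":0,"dz":0,"gripper":30},{"ax":0,"ay":0,"az":0,"dx":0,"dy":0,"dz":0,"gripper":30},{"ax":0,"ay":0,"az":0,"dx":0,"dy":0,"dz":0,"gripper":30},{"ax":0,"ay":0,"az":0,"dx":0,"dy":0,"dz":0,"gripper":30}]'
python3 - <<'E'
from h import *
go([.4271,.159,.101])
E
```

```text
time: 5.65
position: [0.4278, 0.1601, 0.1021]
tool_rot: [0.989, 0.151, 0.0, 0.001]
ft_force: [0.4, -3.2, 1.0]
grip_width: 0.0269
t 5.65 pos [0.4278 0.1601 0.1021] F [ 0.4 -3.2  1. ] w 0.0269 tilt 0.06 d_tool mm [-1.   0.9  1.1]
```

The width is 27 mm, less than the 42 mm nut, so something is off. Looking before doing anything else.

Run:
```python
from h import *
c=snap('wrist','w6'); snap('scene','s6'); 
im=cv2.imread('pics/s6.png')
cv2.imwrite('pics/s6c.png',cv2.resize(im[160:340,270:450],None,fx=4,fy=3.3,interpolation=cv2.INTER_CUBIC))
go([.4271,.159,.101])
```

```text
t 5.75 pos [0.4278 0.1601 0.1021] F [ 0.7 -4.3  0.5] w 0.0264 tilt 0.06 d_tool mm [-1.   0.9  1.1]
```

View pics/w6.png

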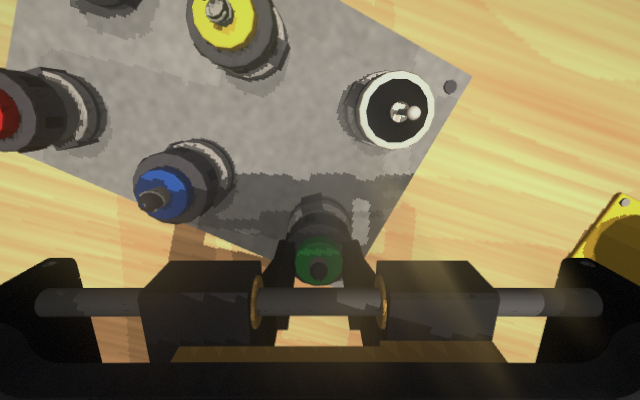

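View pics/s6c.png

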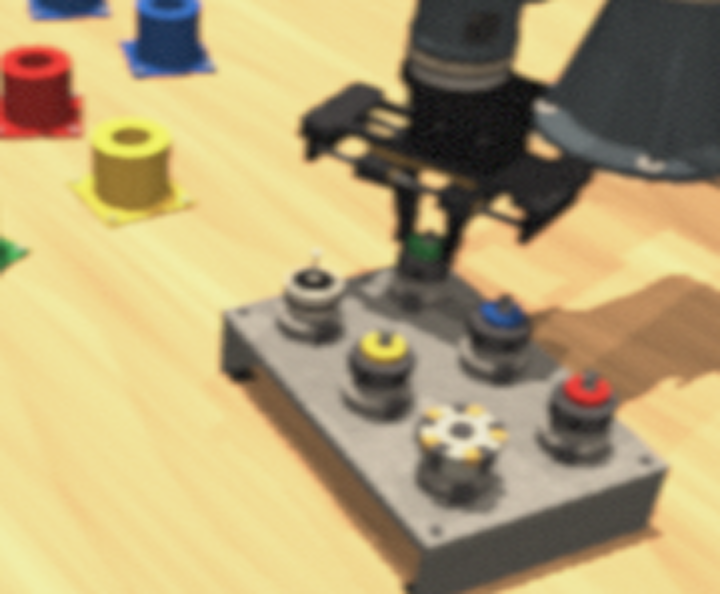

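Run:
```python
from h import *
c=load('w6'); P=pts(c); o=robot.get_obs(); Rm=R.from_quat(o['tool_rot']).as_matrix()
T=(P-o['position'])@Rm*1000
im=cv2.resize(c['img'][200:370,220:420,::-1],None,fx=4,fy=3.5,interpolation=cv2.INTER_NEAREST); cv2.imwrite('pics/w6c.png',im)
for v in (240,250,260,270,280,290,300,320,330):
    print(v,[tuple(T[v,u].round(0).astype(int)) if c['depth'][v,u]>0 else None for u in (275,285,295,318,345,352,360)])
print(rim(c,[.4271,.159],.14,.014,.005,.005,.03))
c=load('w5');print('open', [tuple((((pts(c)[v,u])-c['position'])@Rm*1000).round(0)+[84,0,-195]) for v,u in ((246,238),(260,235),(246,400),(260,400))])
```

```text
240 [(np.int64(-16), np.int64(-33), np.int64(27)), (np.int64(12), np.int64(-19), np.int64(-34)), (np.int64(9), np.int64(-14), np.int64(-27)), (np.int64(13), np.int64(0), np.int64(-36)), (np.int64(9), np.int64(16), np.int64(-29)), (np.int64(12), np.int64(19), np.int64(-34)), (np.int64(-15), np.int64(32), np.int64(26))]
250 [(np.int64(-24), np.int64(-34), np.int64(26)), (np.int64(10), np.int64(-18), np.int64(-43)), (np.int64(3), np.int64(-14), np.int64(-28)), (np.int64(7), np.int64(0), np.int64(-37)), (np.int64(10), np.int64(14), np.int64(-43)), (np.int64(10), np.int64(18), np.int64(-44)), (np.int64(12), np.int64(22), np.int64(-46))]
260 [(np.int64(11), np.int64(-21), np.int64(-57)), (np.int64(11), np.int64(-16), np.int64(-55)), (np.int64(1), np.int64(-13), np.int64(-38)), (np.int64(4), np.int64(0), np.int64(-42)), (np.int64(10), np.int64(14), np.int64(-54)), (np.int64(11), np.int64(17), np.int64(-55)), (np.int64(12), np.int64(21), np.int64(-58))]
270 [(np.int64(12), np.int64(-20), np.int64(-67)), (np.int64(10), np.int64(-16), np.int64(-64)), (np.int64(-6), np.int64(-13), np.int64(-35)
[... 1447 characters left out ...]
(-4), np.int64(18), np.int64(-82))]
330 [(np.int64(-5), np.int64(-18), np.int64(-86)), (np.int64(-9), np.int64(-14), np.int64(-82)), (np.int64(-160), np.int64(-26), np.int64(101)), (np.int64(-162), np.int64(0), np.int64(103)), (np.int64(-163), np.int64(31), np.int64(103)), (np.int64(-9), np.int64(15), np.int64(-82)), (np.int64(-9), np.int64(18), np.int64(-82))]
(array([0.4279, 0.1597]), 1816, np.float64(2.451), np.float64(0.1397), array([0.43058588, 0.16282209]))
open [(np.float64(10.0), np.float64(-44.0), np.float64(-40.0)), (np.float64(7.0), np.float64(-44.0), np.float64(-50.0)), (np.float64(9.0), np.float64(45.0), np.float64(-38.0)), (np.float64(5.0), np.float64(43.0), np.float64(-47.0))]
```

View pics/w6c.png

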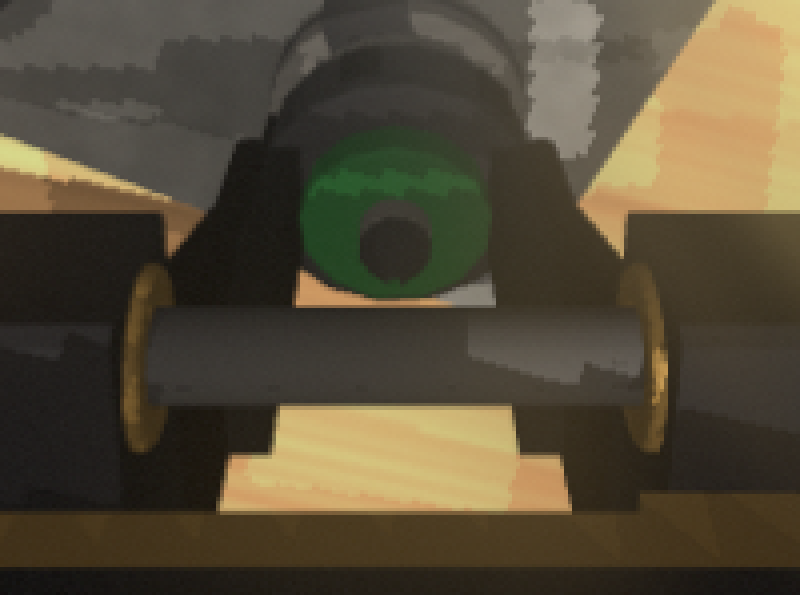

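Run:
```python
from h import *
c=load('w4'); T=((pts(c)-c['position'])@R.from_quat([.9886,.1505,0,0]).as_matrix())*1000+[84.5,0,-194.8]
for (u0,u1) in ((195,243),(396,445)):
    reg=T[238:360,u0:u1].reshape(-1,3); m=(c['depth'][238:360,u0:u1]>0).ravel()&(reg[:,2]<30)
    r=reg[m]; i=np.argsort(-r[:,2])[:400:25]; print(r[i].round(0).astype(int).tolist())
for u,v in ((60,280),(100,300),(200,280),(150,265),(200,310),(440,280),(300,355),(400,380),(100,330),(20,300)): print((u,v),T[v,u].round(0), c['depth'][v,u].round(3))
# profile up left finger inner edge
for v in range(236,345,8):
    row=T[v,180:250]; ok=(c['depth'][v,180:250]>0)&(row[:,2]<30); rr=row[ok]; print(v,len(rr), rr[-1].round(0) if len(rr) else '', rr[:,0].max().round(0) if len(rr) else '')
```

```text
[[12, -49, -32], [10, -47, -34], [0, -43, -35], [3, -43, -36], [12, -50, -37], [11, -45, -38], [-1, -43, -39], [8, -43, -40], [4, -43, -41], [12, -48, -41], [11, -43, -42], [-7, -43, -43], [-3, -43, -44], [10, -47, -45], [12, -51, -45], [-1, -43, -46]]
[[12, 51, -32], [10, 44, -35], [10, 45, -36], [-1, 44, -37], [12, 49, -38], [12, 49, -39], [10, 46, -40], [-8, 44, -41], [0, 44, -42], [12, 51, -43], [6, 44, -43], [12, 49, -44], [11, 48, -45], [-1, 44, -46], [11, 48, -46], [10, 48, -47]]
(60, 280) [  38.  -71. -119.] 0.086
(100, 300) [  37.  -55. -126.] 0.079
(200, 280) [ 12. -51. -76.] 0.135
(150, 265) [  38.  -51. -111.] 0.094
(200, 310) [  30.  -33. -120.] 0.088
(440, 280) [ 12.  53. -75.] 0.136
(300, 355) [  25.   -5. -132.] 0.078
(400, 380) [  27.   18. -141.] 0.069
(100, 330) [  28.  -57. -127.] 0.082
(20, 300) [  37.  -75. -126.] 0.08
236 0  
244 20 [  9. -43. -33.] 13.0
252 24 [  5. -43. -34.] 12.0
260 33 [ -1. -43. -34.] 13.0
268 42 [ -6. -43. -32.] 13.0
276 49 [ -8. -43. -39.] 12.0
284 55 [ -8. -43. -47.] 13.0
292 69 [  33.  -20. -117.] 35.0
300 69 [  32.  -20. -119.] 33.0
308 70 [  30.  -19. -120.] 31.0
316 46 [ -9. -43. -72.] 13.0
324 40 [ -8. -43. -79.] 11.0
332 28 [-10. -48. -82.] 9.0
340 24 [-10. -48. -87.] 7.0
```

Depth of the fingers shows their tips about 33 mm short of the reported TCP (tool z ≈ -33), while rims and collars measure at their correct heights. So they were pinching the collar top. I'll open and go about 33 mm lower.

```bash
python3 -m inch '[{"ax":0,"ay":0,"az":0,"dx":0,"dy":0,"dz":0,"gripper":100},{"ax":0,"ay":0,"az":0,"dx":0,"dy":0,"dz":0,"gripper":100},{"ax":0,"ay":0,"az":0,"dx":0,"dy":0,"dz":0,"gripper":100},{"ax":0,"ay":0,"az":0,"dx":0,"dy":0,"dz":0,"gripper":100},{"ax":0,"ay":0,"az":0,"dx":-0.5,"dy":0.8,"dz":0,"gripper":100},{"ax":0,"ay":0,"az":0,"dx":0,"dy":0,"dz":10,"gripper":100},{"ax":0,"ay":0,"az":0,"dx":0,"dy":0,"dz":15,"gripper":100},{"ax":0,"ay":0,"az":0,"dx":0,"dy":0,"dz":5,"gripper":100}]'
python3 -m inch '[{"ax":0,"ay":0,"az":0,"dx":0,"dy":0,"dz":2.5,"gripper":100},{"ax":0,"ay":0,"az":0,"dx":0,"dy":0,"dz":0,"gripper":100}]'
python3 - <<'E'
from h import *
go([.4271,.159,.068]); c=snap('wrist','w7'); snap('scene','s7')
im=cv2.imread('pics/s7.png')
cv2.imwrite('pics/s7c.png',cv2.resize(im[160:340,270:450],None,fx=4,fy=3.3,interpolation=cv2.INTER_CUBIC))
E
```

```text
time: 6.55
position: [0.4261, 0.1596, 0.0705]
tool_rot: [0.989, 0.151, -0.001, -0.0]
ft_force: [-0.5, -0.2, -0.5]
grip_width: 0.0818
time: 6.75
position: [0.427, 0.1597, 0.0691]
tool_rot: [0.989, 0.151, -0.0, -0.0]
ft_force: [0.4, 0.3, 0.2]
grip_width: 0.0867
t 6.75 pos [0.427  0.1597 0.0691] F [0.4 0.3 0.2] w 0.0867 tilt 0.05 d_tool mm [-0.1  0.7  1.1]
```

View pics/s7c.png

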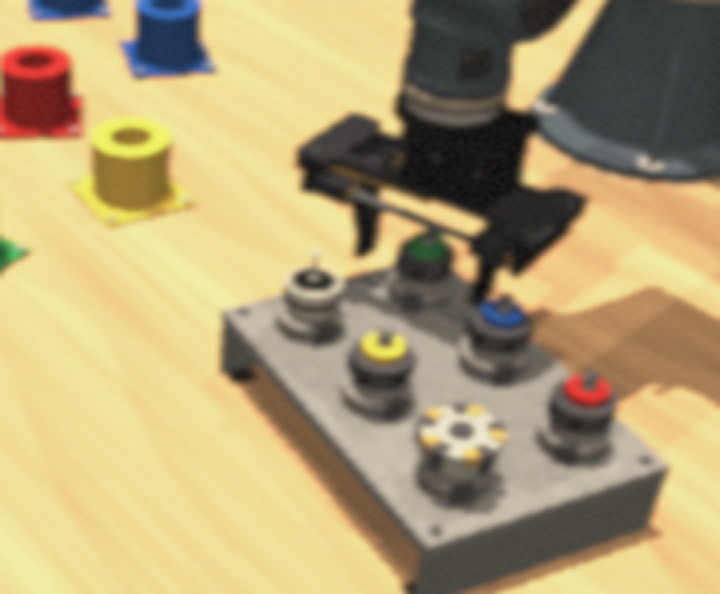

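View pics/w7.png

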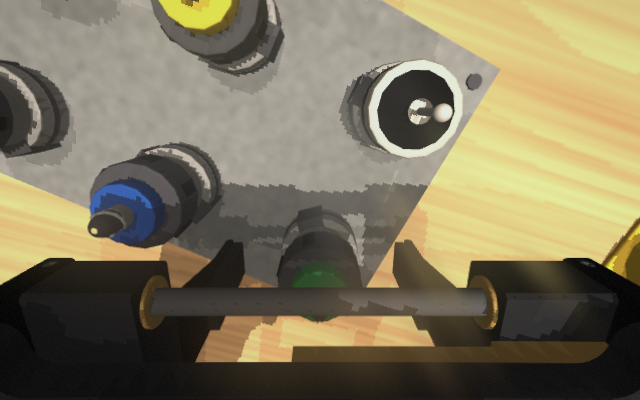

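```bash
python3 -m inch '[{"ax":0,"ay":0,"az":0,"dx":0,"dy":0,"dz":0,"gripper":55},{"ax":0,"ay":0,"az":0,"dx":0,"dy":0,"dz":0,"gripper":50},{"ax":0,"ay":0,"az":0,"dx":0,"dy":0,"dz":0,"gripper":40},{"ax":0,"ay":0,"az":0,"dx":0,"dy":0,"dz":0,"gripper":30},{"ax":0,"ay":0,"az":0,"dx":0,"dy":0,"dz":0,"gripper":30},{"ax":0,"ay":0,"az":0,"dx":0,"dy":0,"dz":0,"gripper":30},{"ax":0,"ay":0,"az":0,"dx":0,"dy":0,"dz":0,"gripper":30},{"ax":0,"ay":0,"az":0,"dx":0,"dy":0,"dz":0,"gripper":30}]' 35
```

```text
time: 7.65
position: [0.4273, 0.1596, 0.0695]
tool_rot: [0.989, 0.151, 0.0, 0.0]
ft_force: [-1.5, -0.3, 0.1]
grip_width: 0.0411
```

```bash
python3 -m inch '[{"ax":0,"ay":0,"az":0,"dx":0,"dy":0,"dz":-5,"gripper":30},{"ax":0,"ay":0,"az":0,"dx":0,"dy":0,"dz":-15,"gripper":30},{"ax":0,"ay":0,"az":0,"dx":0,"dy":0,"dz":-25,"gripper":30},{"ax":0,"ay":0,"az":0,"dx":0,"dy":0,"dz":-30,"gripper":30},{"ax":0,"ay":0,"az":0,"dx":0,"dy":0,"dz":-30,"gripper":30},{"ax":0,"ay":0,"az":0,"dx":0,"dy":0,"dz":-30,"gripper":30},{"ax":0,"ay":0,"az":0,"dx":0,"dy":0,"dz":-30,"gripper":30},{"ax":0,"ay":0,"az":0,"dx":0,"dy":0,"dz":-5,"gripper":30}]'
python3 - <<'E'
from h import *
go([.642,-.1473,.24]); c=snap('wrist','w8')
g=(robot.get_obs()['position'][:2]); print(rim(c,g,.14+.17,.014,.005,.02,.03))
E
```

```text
time: 8.45
position: [0.4289, 0.1601, 0.2421]
tool_rot: [0.989, 0.151, 0.003, 0.0]
ft_force: [1.3, 0.0, -5.7]
grip_width: 0.0414
t 8.45 pos [0.4289 0.1601 0.2421] F [ 1.3  0.  -5.7] w 0.0414 tilt 0.37 d_tool mm [111.7 356.9   3.2]
(array([0.442 , 0.1639]), 5467, np.float64(7.19), np.float64(0.3066), array([0.42506729, 0.15651977]))
```

View pics/w8.png

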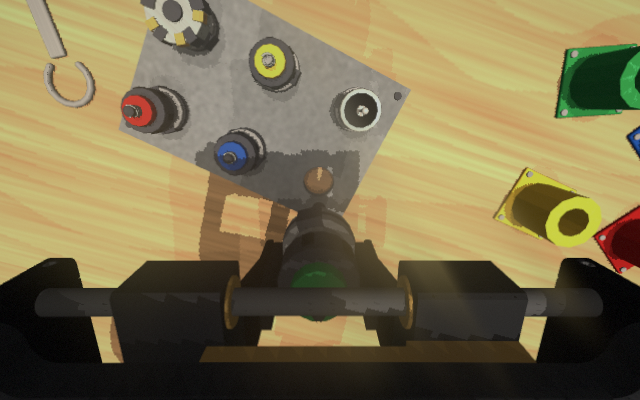

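```bash
python3 -m inch '[{"ax":0,"ay":0,"az":0,"dx":6,"dy":20,"dz":0,"gripper":30},{"ax":0,"ay":0,"az":0,"dx":12,"dy":35,"dz":0,"gripper":30},{"ax":0,"ay":0,"az":0,"dx":13,"dy":40,"dz":0,"gripper":30},{"ax":0,"ay":0,"az":0,"dx":13,"dy":40,"dz":0,"gripper":30},{"ax":0,"ay":0,"az":0,"dx":13,"dy":40,"dz":0,"gripper":30},{"ax":0,"ay":0,"az":0,"dx":13,"dy":40,"dz":0,"gripper":30},{"ax":0,"ay":0,"az":0,"dx":12,"dy":40,"dz":0,"gripper":30},{"ax":0,"ay":0,"az":0,"dx":12,"dy":40,"dz":0,"gripper":30}]'
python3 -m inch '[{"ax":0,"ay":0,"az":0,"dx":10,"dy":32,"dz":0,"gripper":30},{"ax":0,"ay":0,"az":0,"dx":6,"dy":20,"dz":0,"gripper":30},{"ax":0,"ay":0,"az":0,"dx":2,"dy":8,"dz":0,"gripper":30},{"ax":0,"ay":0,"az":0,"dx":0,"dy":0,"dz":0,"gripper":30},{"ax":0,"ay":0,"az":0,"dx":0,"dy":0,"dz":0,"gripper":30},{"ax":0,"ay":0,"az":0,"dx":0,"dy":0,"dz":0,"gripper":30}]'
python3 - <<'E'
from h import *
go([.642,-.1473,.069]); c=snap('wrist','w9')
print(rim(c,[.642,-.1473]))
E
```

```text
time: 9.3
position: [0.6037, -0.0947, 0.2357]
tool_rot: [0.989, 0.151, -0.003, -0.002]
ft_force: [-0.2, -0.1, -5.5]
grip_width: 0.0412
time: 9.9
position: [0.6389, -0.144, 0.2389]
tool_rot: [0.988, 0.151, -0.001, -0.001]
ft_force: [-1.1, -0.1, -5.9]
grip_width: 0.041
t 9.9 pos [ 0.6389 -0.144   0.2389] F [-1.1 -0.1 -5.9] w 0.041 tilt 0.14 d_tool mm [  2.3   4.4 169.9]
(array([ 0.6439, -0.1464]), 1723, np.float64(0.003), np.float64(0.0754), array([ 0.6436516 , -0.14650368]))
```

View pics/w9.png

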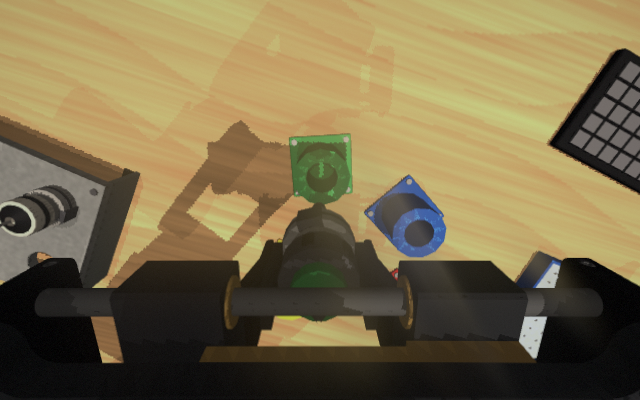

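```bash
python3 -m inch '[{"ax":0,"ay":0,"az":0,"dx":3,"dy":4.2,"dz":15,"gripper":30},{"ax":0,"ay":0,"az":0,"dx":0,"dy":0,"dz":30,"gripper":30},{"ax":0,"ay":0,"az":0,"dx":0,"dy":0,"dz":30,"gripper":30},{"ax":0,"ay":0,"az":0,"dx":0,"dy":0,"dz":15,"gripper":30},{"ax":0,"ay":0,"az":0,"dx":0,"dy":0,"dz":0,"gripper":30},{"ax":0,"ay":0,"az":0,"dx":0,"dy":0,"dz":0,"gripper":30}]'
python3 - <<'E'
from h import *
go([.643,-.147,.069]); c=snap('wrist','w10')
print(rim(c,[.643,-.147])); snap('scene','s10')
im=cv2.imread('pics/s10.png')
cv2.imwrite('pics/s10c.png',cv2.resize(im[120:280,190:350],None,fx=4.5,fy=3.7,interpolation=cv2.INTER_CUBIC))
im=cv2.imread('pics/w10.png')
cv2.imwrite('pics/w10c.png',cv2.resize(im[150:330,220:420],None,fx=4,fy=3.3,interpolation=cv2.INTER_CUBIC))
E
```

```text
time: 10.55
position: [0.6444, -0.1487, 0.1491]
tool_rot: [0.989, 0.151, -0.0, -0.0]
ft_force: [0.6, -0.8, -4.0]
grip_width: 0.0409
t 10.55 pos [ 0.6444 -0.1487  0.1491] F [ 0.6 -0.8 -4. ] w 0.0409 tilt 0.0 d_tool mm [-0.8 -2.1 80.1]
(array([ 0.6438, -0.1463]), 1998, np.float64(0.003), np.float64(0.0754), array([ 0.64690949, -0.14651691]))
```

View pics/s10c.png

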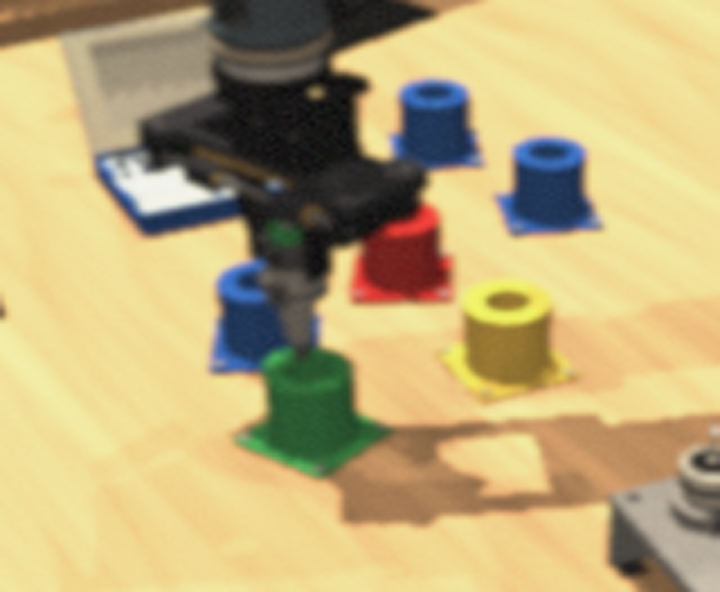

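View pics/w10c.png

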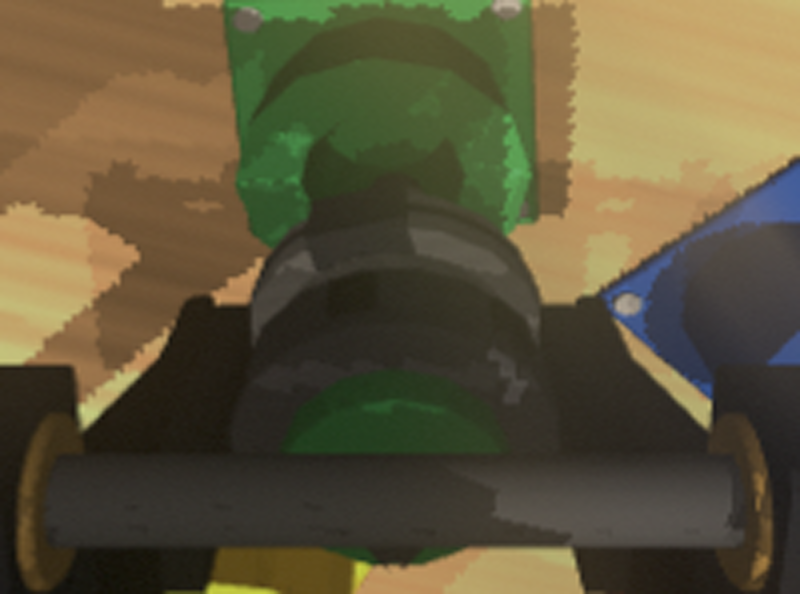

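Hole centre appears ~2.4 mm to tool -y of the holder axis (u 316 vs 318.7), agreeing with the fit. I correct and lower.

```bash
python3 -m inch '[{"ax":0,"ay":0,"az":0,"dx":0,"dy":-2.4,"dz":0,"gripper":30},{"ax":0,"ay":0,"az":0,"dx":0,"dy":0,"dz":10,"gripper":30},{"ax":0,"ay":0,"az":0,"dx":0,"dy":0,"dz":15,"gripper":30},{"ax":0,"ay":0,"az":0,"dx":0,"dy":0,"dz":15,"gripper":30},{"ax":0,"ay":0,"az":0,"dx":0,"dy":0,"dz":10,"gripper":30},{"ax":0,"ay":0,"az":0,"dx":0,"dy":0,"dz":5,"gripper":30},{"ax":0,"ay":0,"az":0,"dx":0,"dy":0,"dz":0,"gripper":30}]'
python3 - <<'E'
from h import *
go([.6438,-.1463,.069]);
E
```

```text
time: 11.35
position: [0.6426, -0.1463, 0.0928]
tool_rot: [0.989, 0.151, -0.001, -0.001]
ft_force: [0.3, 0.8, -4.4]
grip_width: 0.0414
t 11.35 pos [ 0.6426 -0.1463  0.0928] F [ 0.3  0.8 -4.4] w 0.0414 tilt 0.16 d_tool mm [ 1.2  0.4 23.8]
```

```bash
python3 -m inch '[{"ax":0,"ay":0,"az":0,"dx":0.4,"dy":0,"dz":5,"gripper":30},{"ax":0,"ay":0,"az":0,"dx":0,"dy":0,"dz":5,"gripper":30},{"ax":0,"ay":0,"az":0,"dx":0,"dy":0,"dz":0,"gripper":30},{"ax":0,"ay":0,"az":0,"dx":0,"dy":0,"dz":0,"gripper":30}]'
python3 -m inch '[{"ax":0,"ay":0,"az":0,"dx":0,"dy":0,"dz":4,"gripper":30},{"ax":0,"ay":0,"az":0,"dx":0,"dy":0,"dz":4,"gripper":30},{"ax":0,"ay":0,"az":0,"dx":0,"dy":0,"dz":0,"gripper":30},{"ax":0,"ay":0,"az":0,"dx":0,"dy":0,"dz":0,"gripper":30}]'
```

```text
time: 11.75
position: [0.6438, -0.1465, 0.0845]
tool_rot: [0.989, 0.151, 0.0, 0.0]
ft_force: [-0.2, -0.6, -5.3]
grip_width: 0.0413
time: 12.15
position: [0.6436, -0.1464, 0.0762]
tool_rot: [0.989, 0.151, -0.0, -0.0]
ft_force: [-0.3, 0.9, -5.4]
grip_width: 0.041
```

```bash
python3 -m inch '[{"ax":0,"ay":0,"az":0,"dx":0,"dy":0,"dz":3,"gripper":30},{"ax":0,"ay":0,"az":0,"dx":0,"dy":0,"dz":2,"gripper":30},{"ax":0,"ay":0,"az":0,"dx":0,"dy":0,"dz":0,"gripper":30},{"ax":0,"ay":0,"az":0,"dx":0,"dy":0,"dz":0,"gripper":30}]'
python3 -m inch '[{"ax":0,"ay":0,"az":0,"dx":0,"dy":0,"dz":1.5,"gripper":30},{"ax":0,"ay":0,"az":0,"dx":0,"dy":0,"dz":0,"gripper":30},{"ax":0,"ay":0,"az":0,"dx":0,"dy":0,"dz":0,"gripper":30}]'
```

```text
time: 12.55
position: [0.6437, -0.1464, 0.0713]
tool_rot: [0.989, 0.151, -0.0, -0.0]
ft_force: [0.0, 0.3, -5.3]
grip_width: 0.0414
time: 12.85
position: [0.6438, -0.1465, 0.0699]
tool_rot: [0.989, 0.151, -0.0, -0.0]
ft_force: [-0.6, 0.0, -5.2]
grip_width: 0.041
```

```bash
python3 -m inch '[{"ax":0,"ay":0,"az":0,"dx":0,"dy":0,"dz":0.7,"gripper":30},{"ax":0,"ay":0,"az":0,"dx":0,"dy":0,"dz":0,"gripper":30},{"ax":0,"ay":0,"az":0,"dx":0,"dy":0,"dz":0,"gripper":30}]'
python3 -m inch '[{"ax":0,"ay":0,"az":0,"dx":0,"dy":0,"dz":0.7,"gripper":30},{"ax":0,"ay":0,"az":0,"dx":0,"dy":0,"dz":0,"gripper":30},{"ax":0,"ay":0,"az":0,"dx":0,"dy":0,"dz":0,"gripper":30}]'
```

```text
time: 13.15
position: [0.6439, -0.1465, 0.0696]
tool_rot: [0.989, 0.151, 0.0, 0.0]
ft_force: [-0.2, -0.1, -2.3]
grip_width: 0.0411
time: 13.45
position: [0.644, -0.1465, 0.0695]
tool_rot: [0.989, 0.151, 0.0, 0.0]
ft_force: [-2.8, 1.0, 4.5]
grip_width: 0.041
```

Contact at z 0.0696: flange is on the rim. Release and rise.

```bash
python3 -m inch '[{"ax":0,"ay":0,"az":0,"dx":0,"dy":0,"dz":0,"gripper":52},{"ax":0,"ay":0,"az":0,"dx":0,"dy":0,"dz":0,"gripper":60},{"ax":0,"ay":0,"az":0,"dx":0,"dy":0,"dz":0,"gripper":100},{"ax":0,"ay":0,"az":0,"dx":0,"dy":0,"dz":0,"gripper":100},{"ax":0,"ay":0,"az":0,"dx":0,"dy":0,"dz":0,"gripper":100},{"ax":0,"ay":0,"az":0,"dx":0,"dy":0,"dz":-10,"gripper":100},{"ax":0,"ay":0,"az":0,"dx":0,"dy":0,"dz":-40,"gripper":100},{"ax":0,"ay":0,"az":0,"dx":0,"dy":0,"dz":-40,"gripper":100}]'
python3 -m inch '[{"ax":0,"ay":0,"az":0,"dx":0,"dy":0,"dz":-45,"gripper":100},{"ax":0,"ay":0,"az":0,"dx":0,"dy":0,"dz":-35,"gripper":100},{"ax":0,"ay":0,"az":0,"dx":-20,"dy":0,"dz":0,"gripper":100},{"ax":0,"ay":0,"az":0,"dx":-35,"dy":0,"dz":0,"gripper":100},{"ax":0,"ay":0,"az":0,"dx":-25,"dy":0,"dz":0,"gripper":100},{"ax":0,"ay":0,"az":0,"dx":0,"dy":0,"dz":0,"gripper":100},{"ax":0,"ay":0,"az":0,"dx":0,"dy":0,"dz":0,"gripper":100}]'
python3 - <<'E'
from h import *
go([.4409,.25,.24]); c=snap('wrist','w11')
print(rim(c,[.6438,-.1465],.14,.014,.005,.006,.03), rim(c,[.6107,-.2827]))
E
```

```text
time: 14.25
position: [0.6431, -0.1462, 0.1589]
tool_rot: [0.989, 0.151, -0.001, -0.001]
ft_force: [1.0, -0.2, 0.3]
grip_width: 0.0854
time: 14.95
position: [0.5678, -0.1706, 0.2395]
tool_rot: [0.989, 0.15, 0.001, 0.0]
ft_force: [0.5, -0.3, -0.5]
grip_width: 0.0871
t 14.95 pos [ 0.5678 -0.1706  0.2395] F [ 0.5 -0.3 -0.5] w 0.0871 tilt 0.12 d_tool mm [   3.9 -439.3   -0.9]
(array([ 0.644 , -0.1466]), 644, np.float64(0.02), np.float64(0.1395), array([ 0.6434425 , -0.14708502])) (array([ 0.612 , -0.2818]), 1820, np.float64(0.016), np.float64(0.0754), array([ 0.61163032, -0.28204969]))
```

View pics/w11.png

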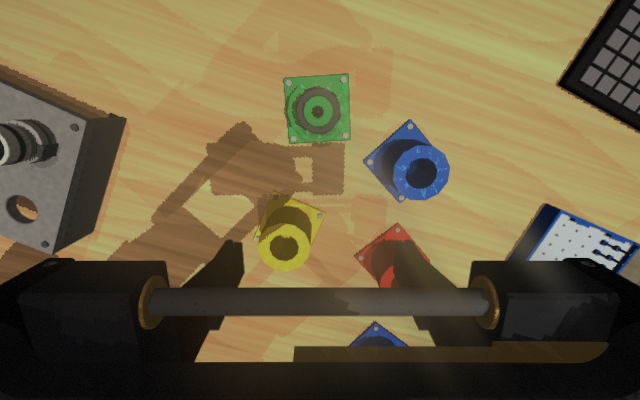

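Green stands home (collar z 0.1395, centred in stand at pixel (318,112)). Next: blue.

```bash
python3 -m inch '[{"ax":0,"ay":0,"az":0,"dx":0,"dy":-25,"dz":0,"gripper":100},{"ax":0,"ay":0,"az":0,"dx":0,"dy":-40,"dz":0,"gripper":100},{"ax":0,"ay":0,"az":0,"dx":0,"dy":-45,"dz":0,"gripper":100},{"ax":0,"ay":0,"az":0,"dx":0,"dy":-45,"dz":0,"gripper":100},{"ax":0,"ay":0,"az":0,"dx":0,"dy":-45,"dz":0,"gripper":100},{"ax":0,"ay":0,"az":0,"dx":0,"dy":-45,"dz":0,"gripper":100},{"ax":0,"ay":0,"az":0,"dx":0,"dy":-45,"dz":0,"gripper":100},{"ax":0,"ay":0,"az":0,"dx":0,"dy":-45,"dz":0,"gripper":100}]'
python3 -m inch '[{"ax":0,"ay":0,"az":0,"dx":2,"dy":-45,"dz":0,"gripper":100},{"ax":0,"ay":0,"az":0,"dx":2,"dy":-35,"dz":0,"gripper":100},{"ax":0,"ay":0,"az":0,"dx":0,"dy":-20,"dz":0,"gripper":100},{"ax":0,"ay":0,"az":0,"dx":0,"dy":-5,"dz":0,"gripper":100},{"ax":0,"ay":0,"az":0,"dx":0,"dy":0,"dz":0,"gripper":100},{"ax":0,"ay":0,"az":0,"dx":0,"dy":0,"dz":0,"gripper":100}]'
python3 - <<'E'
from h import *
go([.441,.2501,.069])
E
```

```text
time: 15.8
position: [0.4681, 0.1519, 0.2389]
tool_rot: [0.989, 0.151, 0.001, -0.0]
ft_force: [1.1, 1.1, 0.4]
grip_width: 0.0873
time: 16.4
position: [0.4407, 0.2504, 0.2385]
tool_rot: [0.989, 0.151, 0.0, 0.0]
ft_force: [0.1, 0.9, -0.1]
grip_width: 0.087
t 16.4 pos [0.4407 0.2504 0.2385] F [ 0.1  0.9 -0.1] w 0.087 tilt 0.03 d_tool mm [  0.2   0.2 169.5]
```

```bash
python3 -m inch '[{"ax":0,"ay":0,"az":0,"dx":0,"dy":0,"dz":30,"gripper":100},{"ax":0,"ay":0,"az":0,"dx":0,"dy":0,"dz":35,"gripper":100},{"ax":0,"ay":0,"az":0,"dx":0,"dy":0,"dz":35,"gripper":100},{"ax":0,"ay":0,"az":0,"dx":0,"dy":0,"dz":30,"gripper":100},{"ax":0,"ay":0,"az":0,"dx":0,"dy":0,"dz":25,"gripper":100},{"ax":0,"ay":0,"az":0,"dx":0,"dy":0,"dz":14,"gripper":100},{"ax":0,"ay":0,"az":0,"dx":0,"dy":0,"dz":0,"gripper":100},{"ax":0,"ay":0,"az":0,"dx":0,"dy":0,"dz":0,"gripper":100}]'
python3 - <<'E'
from h import *
go([.441,.2501,.0693])
E
```

```text
time: 17.2
position: [0.4409, 0.25, 0.0697]
tool_rot: [0.989, 0.15, 0.0, 0.0]
ft_force: [0.7, -0.1, -0.2]
grip_width: 0.0868
t 17.2 pos [0.4409 0.25   0.0697] F [ 0.7 -0.1 -0.2] w 0.0868 tilt 0.01 d_tool mm [ 0.1 -0.   0.4]
```

```bash
python3 -m inch '[{"ax":0,"ay":0,"az":0,"dx":0,"dy":0,"dz":0,"gripper":55},{"ax":0,"ay":0,"az":0,"dx":0,"dy":0,"dz":0,"gripper":50},{"ax":0,"ay":0,"az":0,"dx":0,"dy":0,"dz":0,"gripper":40},{"ax":0,"ay":0,"az":0,"dx":0,"dy":0,"dz":0,"gripper":30},{"ax":0,"ay":0,"az":0,"dx":0,"dy":0,"dz":0,"gripper":30},{"ax":0,"ay":0,"az":0,"dx":0,"dy":0,"dz":0,"gripper":30},{"ax":0,"ay":0,"az":0,"dx":0,"dy":0,"dz":0,"gripper":30},{"ax":0,"ay":0,"az":0,"dx":0,"dy":0,"dz":0,"gripper":30}]' 35
python3 -m inch '[{"ax":0,"ay":0,"az":0,"dx":0,"dy":0,"dz":-5,"gripper":30},{"ax":0,"ay":0,"az":0,"dx":0,"dy":0,"dz":-15,"gripper":30},{"ax":0,"ay":0,"az":0,"dx":0,"dy":0,"dz":-25,"gripper":30},{"ax":0,"ay":0,"az":0,"dx":0,"dy":0,"dz":-30,"gripper":30},{"ax":0,"ay":0,"az":0,"dx":0,"dy":0,"dz":-30,"gripper":30},{"ax":0,"ay":0,"az":0,"dx":0,"dy":0,"dz":-30,"gripper":30},{"ax":0,"ay":0,"az":0,"dx":0,"dy":0,"dz":-30,"gripper":30},{"ax":0,"ay":0,"az":0,"dx":0,"dy":0,"dz":-10,"gripper":30}]'
python3 - <<'E'
from h import *
go([.612,-.282,.245])
E
```

```text
time: 18.0
position: [0.4401, 0.2508, 0.0696]
tool_rot: [0.989, 0.151, 0.0, 0.0]
ft_force: [-0.3, -0.4, 0.7]
grip_width: 0.041
time: 18.8
position: [0.4412, 0.2514, 0.2471]
tool_rot: [0.989, 0.151, 0.002, -0.0]
ft_force: [0.6, 0.4, -3.3]
grip_width: 0.0411
t 18.8 pos [0.4412 0.2514 0.2471] F [ 0.6  0.4 -3.3] w 0.0411 tilt 0.28 d_tool mm [  3.9 560.1   2. ]
```

```bash
python3 -m inch '[{"ax":0,"ay":0,"az":0,"dx":0,"dy":20,"dz":0,"gripper":30},{"ax":0,"ay":0,"az":0,"dx":0,"dy":35,"dz":0,"gripper":30},{"ax":0,"ay":0,"az":0,"dx":0,"dy":45,"dz":0,"gripper":30},{"ax":0,"ay":0,"az":0,"dx":0,"dy":45,"dz":0,"gripper":30},{"ax":0,"ay":0,"az":0,"dx":0,"dy":45,"dz":0,"gripper":30},{"ax":0,"ay":0,"az":0,"dx":0,"dy":45,"dz":0,"gripper":30},{"ax":0,"ay":0,"az":0,"dx":0,"dy":45,"dz":0,"gripper":30},{"ax":0,"ay":0,"az":0,"dx":0,"dy":45,"dz":0,"gripper":30}]'
python3 -m inch '[{"ax":0,"ay":0,"az":0,"dx":0,"dy":45,"dz":0,"gripper":30},{"ax":0,"ay":0,"az":0,"dx":0,"dy":45,"dz":0,"gripper":30},{"ax":0,"ay":0,"az":0,"dx":0,"dy":45,"dz":0,"gripper":30},{"ax":0,"ay":0,"az":0,"dx":2,"dy":40,"dz":0,"gripper":30},{"ax":0,"ay":0,"az":0,"dx":2,"dy":30,"dz":0,"gripper":30},{"ax":0,"ay":0,"az":0,"dx":0,"dy":22,"dz":0,"gripper":30},{"ax":0,"ay":0,"az":0,"dx":0,"dy":8,"dz":0,"gripper":30},{"ax":0,"ay":0,"az":0,"dx":0,"dy":0,"dz":0,"gripper":30}]'
python3 -m inch '[{"ax":0,"ay":0,"az":0,"dx":0,"dy":0,"dz":30,"gripper":30},{"ax":0,"ay":0,"az":0,"dx":0,"dy":0,"dz":40,"gripper":30},{"ax":0,"ay":0,"az":0,"dx":0,"dy":0,"dz":20,"gripper":30},{"ax":0,"ay":0,"az":0,"dx":0,"dy":0,"dz":0,"gripper":30},{"ax":0,"ay":0,"az":0,"dx":0,"dy":0,"dz":0,"gripper":30}]'
cat >> h.py <<'E'
def chk(s,f):
    c=snap('wrist',f); r=rim(c,s); print(r); go([*r[0],.0695])
    im=cv2.imread('pics/%s.png'%f)
    cv2.imwrite('pics/%sc.png'%f,cv2.resize(im[150:330,220:420],None,fx=4,fy=3.3,interpolation=cv2.INTER_CUBIC))
E
python3 - <<'E'
from h import *
chk([.612,-.282],'w12')
E
```

```text
time: 19.6
position: [0.5359, -0.0607, 0.2427]
tool_rot: [0.989, 0.151, -0.002, -0.001]
ft_force: [1.3, 0.6, -4.8]
grip_width: 0.0413
time: 20.4
position: [0.6099, -0.2827, 0.2424]
tool_rot: [0.989, 0.15, -0.001, -0.001]
ft_force: [0.8, -0.4, -5.0]
grip_width: 0.0411
time: 20.9
position: [0.6108, -0.2811, 0.1547]
tool_rot: [0.988, 0.151, -0.0, -0.0]
ft_force: [-0.3, -1.0, -4.9]
grip_width: 0.0408
(array([ 0.6125, -0.2828]), 1910, np.float64(0.002), np.float64(0.0754), array([ 0.61754298, -0.28311903]))
t 20.95 pos [ 0.6118 -0.282   0.156 ] F [ 0.6  0.7 -4.7] w 0.0411 tilt 0.13 d_tool mm [ 0.3  0.8 86.5]
```

View pics/w12c.png

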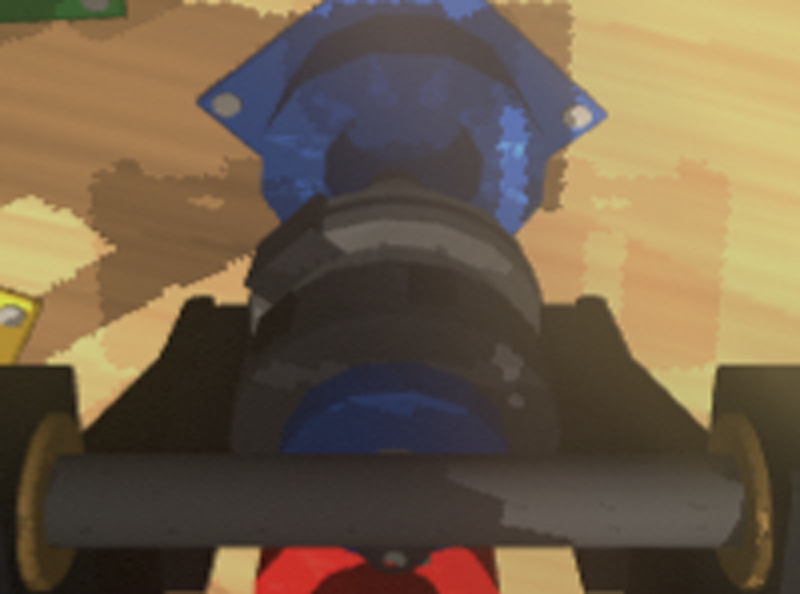

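The blue hole sits about 1.9 mm to tool +y of the holder axis. Correct and lower.

```bash
python3 -m inch '[{"ax":0,"ay":0,"az":0,"dx":0.6,"dy":1.5,"dz":0,"gripper":30},{"ax":0,"ay":0,"az":0,"dx":0,"dy":0,"dz":15,"gripper":30},{"ax":0,"ay":0,"az":0,"dx":0,"dy":0,"dz":20,"gripper":30},{"ax":0,"ay":0,"az":0,"dx":0,"dy":0,"dz":20,"gripper":30},{"ax":0,"ay":0,"az":0,"dx":0,"dy":0,"dz":8,"gripper":30},{"ax":0,"ay":0,"az":0,"dx":0,"dy":0,"dz":0,"gripper":30},{"ax":0,"ay":0,"az":0,"dx":0,"dy":0,"dz":0,"gripper":30}]'
python3 -m inch '[{"ax":0,"ay":0,"az":0,"dx":0,"dy":0,"dz":4,"gripper":30},{"ax":0,"ay":0,"az":0,"dx":0,"dy":0,"dz":4,"gripper":30},{"ax":0,"ay":0,"az":0,"dx":0,"dy":0,"dz":0,"gripper":30},{"ax":0,"ay":0,"az":0,"dx":0,"dy":0,"dz":0,"gripper":30}]'
```

```text
time: 21.65
position: [0.6124, -0.2841, 0.0921]
tool_rot: [0.989, 0.151, 0.0, 0.0]
ft_force: [0.0, 0.1, -4.2]
grip_width: 0.0413
time: 22.05
position: [0.6119, -0.2837, 0.0836]
tool_rot: [0.989, 0.151, 0.0, -0.0]
ft_force: [0.4, 0.0, -3.9]
grip_width: 0.0414
```

```bash
python3 -m inch '[{"ax":0,"ay":0,"az":0,"dx":0.5,"dy":-0.5,"dz":4,"gripper":30},{"ax":0,"ay":0,"az":0,"dx":0,"dy":0,"dz":4,"gripper":30},{"ax":0,"ay":0,"az":0,"dx":0,"dy":0,"dz":3,"gripper":30},{"ax":0,"ay":0,"az":0,"dx":0,"dy":0,"dz":0,"gripper":30},{"ax":0,"ay":0,"az":0,"dx":0,"dy":0,"dz":0,"gripper":30}]'
python3 -m inch '[{"ax":0,"ay":0,"az":0,"dx":0,"dy":0,"dz":1.5,"gripper":30},{"ax":0,"ay":0,"az":0,"dx":0,"dy":0,"dz":0,"gripper":30},{"ax":0,"ay":0,"az":0,"dx":0,"dy":0,"dz":0,"gripper":30}]'
python3 -m inch '[{"ax":0,"ay":0,"az":0,"dx":0,"dy":0,"dz":1,"gripper":30},{"ax":0,"ay":0,"az":0,"dx":0,"dy":0,"dz":0,"gripper":30},{"ax":0,"ay":0,"az":0,"dx":0,"dy":0,"dz":0,"gripper":30}]'
```

```text
time: 22.55
position: [0.6121, -0.2831, 0.0723]
tool_rot: [0.989, 0.151, -0.0, -0.0]
ft_force: [-0.8, 0.0, -5.8]
grip_width: 0.0408
time: 22.85
position: [0.6122, -0.2831, 0.0711]
tool_rot: [0.989, 0.151, 0.0, 0.0]
ft_force: [0.1, -0.3, -4.1]
grip_width: 0.0411
time: 23.15
position: [0.6122, -0.2831, 0.07]
tool_rot: [0.989, 0.151, -0.0, -0.0]
ft_force: [0.3, 0.4, -4.2]
grip_width: 0.0412
```

```bash
python3 -m inch '[{"ax":0,"ay":0,"az":0,"dx":0,"dy":0,"dz":0.8,"gripper":30},{"ax":0,"ay":0,"az":0,"dx":0,"dy":0,"dz":0,"gripper":30},{"ax":0,"ay":0,"az":0,"dx":0,"dy":0,"dz":0,"gripper":30}]'
python3 -m inch '[{"ax":0,"ay":0,"az":0,"dx":0,"dy":0,"dz":0.5,"gripper":30},{"ax":0,"ay":0,"az":0,"dx":0,"dy":0,"dz":0,"gripper":30},{"ax":0,"ay":0,"az":0,"dx":0,"dy":0,"dz":0,"gripper":30}]'
```

```text
time: 23.45
position: [0.6123, -0.2832, 0.0697]
tool_rot: [0.989, 0.151, 0.0, 0.0]
ft_force: [-1.3, 0.2, -1.8]
grip_width: 0.041
time: 23.75
position: [0.6123, -0.2832, 0.0697]
tool_rot: [0.989, 0.151, 0.0, 0.0]
ft_force: [-2.9, 1.5, 4.5]
grip_width: 0.0414
```

```bash
python3 -m inch '[{"ax":0,"ay":0,"az":0,"dx":0,"dy":0,"dz":0,"gripper":52},{"ax":0,"ay":0,"az":0,"dx":0,"dy":0,"dz":0,"gripper":60},{"ax":0,"ay":0,"az":0,"dx":0,"dy":0,"dz":0,"gripper":100},{"ax":0,"ay":0,"az":0,"dx":0,"dy":0,"dz":0,"gripper":100},{"ax":0,"ay":0,"az":0,"dx":0,"dy":0,"dz":0,"gripper":100},{"ax":0,"ay":0,"az":0,"dx":0,"dy":0,"dz":-10,"gripper":100},{"ax":0,"ay":0,"az":0,"dx":0,"dy":0,"dz":-40,"gripper":100},{"ax":0,"ay":0,"az":0,"dx":0,"dy":0,"dz":-40,"gripper":100}]'
python3 -m inch '[{"ax":0,"ay":0,"az":0,"dx":0,"dy":0,"dz":-45,"gripper":100},{"ax":0,"ay":0,"az":0,"dx":0,"dy":0,"dz":-40,"gripper":100},{"ax":0,"ay":0,"az":0,"dx":-30,"dy":-5,"dz":0,"gripper":100},{"ax":0,"ay":0,"az":0,"dx":-40,"dy":-5,"dz":0,"gripper":100},{"ax":0,"ay":0,"az":0,"dx":-40,"dy":-5,"dz":0,"gripper":100},{"ax":0,"ay":0,"az":0,"dx":-25,"dy":0,"dz":0,"gripper":100},{"ax":0,"ay":0,"az":0,"dx":0,"dy":0,"dz":0,"gripper":100},{"ax":0,"ay":0,"az":0,"dx":0,"dy":0,"dz":0,"gripper":100}]'
python3 - <<'E'
from h import *
c=snap('wrist','w13')
print(rim(c,[.6124,-.283],.14,.014,.005,.006,.03), rim(c,[.4684,-.3205]), rim(c,[.4725,-.156]))
go([.4555,.341,.245])
E
```

```text
time: 24.55
position: [0.6115, -0.2827, 0.1591]
tool_rot: [0.989, 0.151, -0.001, -0.001]
ft_force: [0.6, -0.4, 1.0]
grip_width: 0.0856
time: 25.35
position: [0.4793, -0.3095, 0.2447]
tool_rot: [0.989, 0.15, 0.001, 0.001]
ft_force: [0.1, -0.2, 0.7]
grip_width: 0.0871
(array([ 0.6122, -0.2832]), 727, np.float64(0.03), np.float64(0.1396), array([ 0.61207675, -0.28351493])) (array([ 0.469 , -0.3203]), 1631, np.float64(0.006), np.float64(0.0753), array([ 0.46854728, -0.32059037])) (array([ 0.4729, -0.156 ]), 1951, np.float64(0.024), np.float64(0.0753), array([ 0.47273271, -0.15617104]))
t 25.4 pos [ 0.4799 -0.3094  0.2445] F [ 1.1 -0.3  0.1] w 0.0873 tilt 0.13 d_tool mm [ 170.5 -628.1   -1.2]
```

View pics/w13.png

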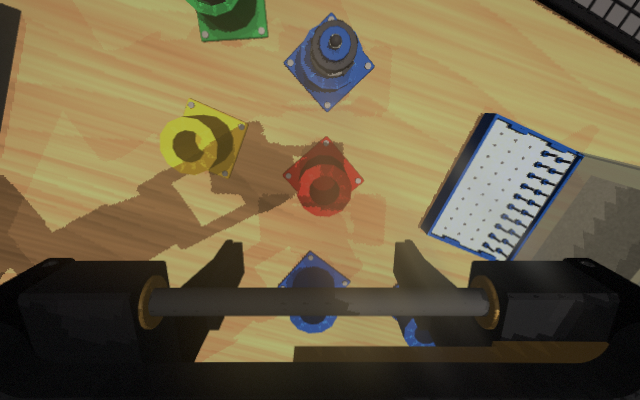

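Blue is home (collar z 0.1396, pixel (337,42)). Now red.

```bash
python3 -m inch '[{"ax":0,"ay":0,"az":0,"dx":6,"dy":-23,"dz":0,"gripper":100},{"ax":0,"ay":0,"az":0,"dx":12,"dy":-45,"dz":0,"gripper":100},{"ax":0,"ay":0,"az":0,"dx":12,"dy":-45,"dz":0,"gripper":100},{"ax":0,"ay":0,"az":0,"dx":12,"dy":-45,"dz":0,"gripper":100},{"ax":0,"ay":0,"az":0,"dx":12,"dy":-45,"dz":0,"gripper":100},{"ax":0,"ay":0,"az":0,"dx":12,"dy":-45,"dz":0,"gripper":100},{"ax":0,"ay":0,"az":0,"dx":12,"dy":-45,"dz":0,"gripper":100},{"ax":0,"ay":0,"az":0,"dx":12,"dy":-45,"dz":0,"gripper":100}]'
python3 -m inch '[{"ax":0,"ay":0,"az":0,"dx":12,"dy":-45,"dz":0,"gripper":100},{"ax":0,"ay":0,"az":0,"dx":12,"dy":-45,"dz":0,"gripper":100},{"ax":0,"ay":0,"az":0,"dx":12,"dy":-45,"dz":0,"gripper":100},{"ax":0,"ay":0,"az":0,"dx":12,"dy":-45,"dz":0,"gripper":100},{"ax":0,"ay":0,"az":0,"dx":12,"dy":-45,"dz":0,"gripper":100},{"ax":0,"ay":0,"az":0,"dx":12,"dy":-40,"dz":0,"gripper":100},{"ax":0,"ay":0,"az":0,"dx":0,"dy":0,"dz":0,"gripper":100},{"ax":0,"ay":0,"az":0,"dx":0,"dy":0,"dz":0,"gripper":100}]'
python3 - <<'E'
from h import *
c=snap('wrist','w14')
go([.4555,.341,.0693])
print(rim(c,[.5316,.2365],.14,.014,.005,.006,.03))
E
```

```text
time: 26.2
position: [0.465, 0.0431, 0.2441]
tool_rot: [0.988, 0.151, 0.001, -0.0]
ft_force: [0.7, -0.1, 0.7]
grip_width: 0.0869
time: 27.0
position: [0.4535, 0.3166, 0.2434]
tool_rot: [0.988, 0.153, -0.0, 0.0]
ft_force: [0.4, -1.1, -0.0]
grip_width: 0.087
t 27.05 pos [0.4535 0.3154 0.2434] F [ 0.7 -0.9  0.7] w 0.0871 tilt 0.05 d_tool mm [  9.7 -24.  174.1]
(array([0.5321, 0.2375]), 612, np.float64(0.141), np.float64(0.1397), array([0.53212691, 0.23827917]))
```

View pics/w14.png

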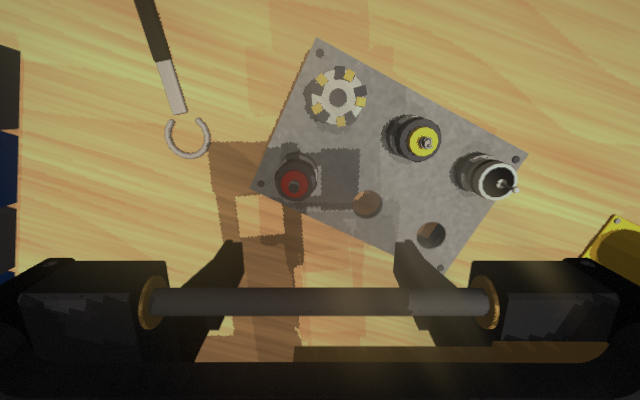

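```bash
python3 -m inch '[{"ax":0,"ay":0,"az":0,"dx":5,"dy":-12,"dz":0,"gripper":100},{"ax":0,"ay":0,"az":0,"dx":5,"dy":-12,"dz":20,"gripper":100},{"ax":0,"ay":0,"az":0,"dx":0,"dy":0,"dz":35,"gripper":100},{"ax":0,"ay":0,"az":0,"dx":0,"dy":0,"dz":15,"gripper":100},{"ax":0,"ay":0,"az":0,"dx":0,"dy":0,"dz":0,"gripper":100},{"ax":0,"ay":0,"az":0,"dx":0,"dy":0,"dz":0,"gripper":100}]'
python3 - <<'E'
from h import *
for f in('w14',): print(rim(load(f),[.4555,.341],.14,.014,.005,.006,.03))
c=snap('wrist','w15'); print(rim(c,[.4555,.341],.14,.014,.005,.006,.03))
go([.4555,.341,.0693])
E
```

```text
time: 27.65
position: [0.4569, 0.3405, 0.1741]
tool_rot: [0.989, 0.15, 0.0, -0.0]
ft_force: [0.2, -0.1, -0.1]
grip_width: 0.0869
(array([0.4558, 0.342 ]), 509, np.float64(0.037), np.float64(0.1394), array([0.45682775, 0.34208088]))
(array([0.4559, 0.3421]), 769, np.float64(0.085), np.float64(0.1393), array([0.4571328 , 0.34224781]))
t 27.7 pos [0.4573 0.3408 0.1748] F [-0.2  0.4 -0.1] w 0.0869 tilt 0.13 d_tool mm [ -1.9  -0.7 105.5]
```

```bash
python3 -m inch '[{"ax":0,"ay":0,"az":0,"dx":-1,"dy":-1,"dz":15,"gripper":100},{"ax":0,"ay":0,"az":0,"dx":0,"dy":0,"dz":30,"gripper":100},{"ax":0,"ay":0,"az":0,"dx":0,"dy":0,"dz":35,"gripper":100},{"ax":0,"ay":0,"az":0,"dx":0,"dy":0,"dz":20,"gripper":100},{"ax":0,"ay":0,"az":0,"dx":0,"dy":0,"dz":5,"gripper":100},{"ax":0,"ay":0,"az":0,"dx":0,"dy":0,"dz":0,"gripper":100},{"ax":0,"ay":0,"az":0,"dx":0,"dy":0,"dz":0,"gripper":100}]'
python3 - <<'E'
from h import *
go([.4558,.3418,.0693])
E
```

```text
time: 28.4
position: [0.4564, 0.342, 0.0704]
tool_rot: [0.989, 0.151, 0.002, -0.001]
ft_force: [0.1, 0.1, 0.5]
grip_width: 0.0869
t 28.4 pos [0.4564 0.342  0.0704] F [0.1 0.1 0.5] w 0.0869 tilt 0.2 d_tool mm [-0.6  0.   1.1]
```

```bash
python3 -m inch '[{"ax":0,"ay":0,"az":0,"dx":-0.4,"dy":0,"dz":0.6,"gripper":55},{"ax":0,"ay":0,"az":0,"dx":0,"dy":0,"dz":0,"gripper":50},{"ax":0,"ay":0,"az":0,"dx":0,"dy":0,"dz":0,"gripper":40},{"ax":0,"ay":0,"az":0,"dx":0,"dy":0,"dz":0,"gripper":30},{"ax":0,"ay":0,"az":0,"dx":0,"dy":0,"dz":0,"gripper":30},{"ax":0,"ay":0,"az":0,"dx":0,"dy":0,"dz":0,"gripper":30},{"ax":0,"ay":0,"az":0,"dx":0,"dy":0,"dz":0,"gripper":30},{"ax":0,"ay":0,"az":0,"dx":0,"dy":0,"dz":0,"gripper":30}]' 35
python3 -m inch '[{"ax":0,"ay":0,"az":0,"dx":0,"dy":0,"dz":-5,"gripper":30},{"ax":0,"ay":0,"az":0,"dx":0,"dy":0,"dz":-15,"gripper":30},{"ax":0,"ay":0,"az":0,"dx":0,"dy":0,"dz":-25,"gripper":30},{"ax":0,"ay":0,"az":0,"dx":0,"dy":0,"dz":-30,"gripper":30},{"ax":0,"ay":0,"az":0,"dx":0,"dy":0,"dz":-30,"gripper":30},{"ax":0,"ay":0,"az":0,"dx":0,"dy":0,"dz":-30,"gripper":30},{"ax":0,"ay":0,"az":0,"dx":0,"dy":0,"dz":-30,"gripper":30},{"ax":0,"ay":0,"az":0,"dx":0,"dy":0,"dz":-10,"gripper":30}]'
python3 - <<'E'
from h import *
go([.4688,-.3204,.245])
E
```

```text
time: 29.2
position: [0.4544, 0.3414, 0.0681]
tool_rot: [0.989, 0.151, -0.0, -0.0]
ft_force: [-1.0, 0.2, 0.1]
grip_width: 0.0408
time: 30.0
position: [0.4557, 0.3419, 0.2461]
tool_rot: [0.989, 0.151, 0.003, -0.001]
ft_force: [0.8, 0.1, -2.6]
grip_width: 0.0409
t 30.0 pos [0.4557 0.3419 0.2461] F [ 0.8  0.1 -2.6] w 0.0409 tilt 0.3 d_tool mm [-1.851e+02  6.360e+02 -4.000e-01]
```

```bash
python3 -m inch '[{"ax":0,"ay":0,"az":0,"dx":-6,"dy":20,"dz":0,"gripper":30},{"ax":0,"ay":0,"az":0,"dx":-10,"dy":35,"dz":0,"gripper":30},{"ax":0,"ay":0,"az":0,"dx":-12,"dy":40,"dz":0,"gripper":30},{"ax":0,"ay":0,"az":0,"dx":-12,"dy":41,"dz":0,"gripper":30},{"ax":0,"ay":0,"az":0,"dx":-12,"dy":42,"dz":0,"gripper":30},{"ax":0,"ay":0,"az":0,"dx":-12,"dy":42,"dz":0,"gripper":30},{"ax":0,"ay":0,"az":0,"dx":-12,"dy":42,"dz":0,"gripper":30},{"ax":0,"ay":0,"az":0,"dx":-12,"dy":42,"dz":0,"gripper":30}]'
python3 -m inch '[{"ax":0,"ay":0,"az":0,"dx":-12,"dy":42,"dz":0,"gripper":30},{"ax":0,"ay":0,"az":0,"dx":-12,"dy":42,"dz":0,"gripper":30},{"ax":0,"ay":0,"az":0,"dx":-12,"dy":42,"dz":0,"gripper":30},{"ax":0,"ay":0,"az":0,"dx":-12,"dy":42,"dz":0,"gripper":30},{"ax":0,"ay":0,"az":0,"dx":-12,"dy":42,"dz":0,"gripper":30},{"ax":0,"ay":0,"az":0,"dx":-12,"dy":42,"dz":0,"gripper":30},{"ax":0,"ay":0,"az":0,"dx":-12,"dy":36,"dz":0,"gripper":30},{"ax":0,"ay":0,"az":0,"dx":0,"dy":0,"dz":0,"gripper":30}]'
python3 -m inch '[{"ax":0,"ay":0,"az":0,"dx":0,"dy":0,"dz":0,"gripper":30},{"ax":0,"ay":0,"az":0,"dx":0,"dy":0,"dz":0,"gripper":30}]'
python3 - <<'E'
from h import *
go([.4688,-.3204,.155])
E
```

```text
time: 30.8
position: [0.4596, 0.0234, 0.2419]
tool_rot: [0.989, 0.151, -0.001, -0.0]
ft_force: [0.7, -0.3, -3.3]
grip_width: 0.0411
time: 31.6
position: [0.4665, -0.2806, 0.2418]
tool_rot: [0.989, 0.148, -0.0, 0.001]
ft_force: [1.2, -0.0, -3.6]
grip_width: 0.041
time: 31.8
position: [0.4658, -0.2735, 0.242]
tool_rot: [0.989, 0.151, -0.001, -0.002]
ft_force: [-0.5, 0.2, -4.1]
grip_width: 0.0412
t 31.8 pos [ 0.4658 -0.2735  0.242 ] F [-0.5  0.2 -4.1] w 0.0412 tilt 0.21 d_tool mm [-11.   46.   86.8]
```

```bash
python3 -m inch '[{"ax":0,"ay":0,"az":0,"dx":-4,"dy":16,"dz":0,"gripper":30},{"ax":0,"ay":0,"az":0,"dx":-4,"dy":20,"dz":0,"gripper":30},{"ax":0,"ay":0,"az":0,"dx":-3,"dy":10,"dz":10,"gripper":30},{"ax":0,"ay":0,"az":0,"dx":0,"dy":0,"dz":30,"gripper":30},{"ax":0,"ay":0,"az":0,"dx":0,"dy":0,"dz":35,"gripper":30},{"ax":0,"ay":0,"az":0,"dx":0,"dy":0,"dz":12,"gripper":30},{"ax":0,"ay":0,"az":0,"dx":0,"dy":0,"dz":0,"gripper":30},{"ax":0,"ay":0,"az":0,"dx":0,"dy":0,"dz":0,"gripper":30}]'
python3 - <<'E'
from h import *
chk([.4688,-.3204],'w16')
E
```

```text
time: 32.6
position: [0.4707, -0.3227, 0.1568]
tool_rot: [0.989, 0.151, 0.0, 0.001]
ft_force: [0.3, -0.5, -4.1]
grip_width: 0.0409
(array([ 0.4688, -0.3204]), 1848, np.float64(0.002), np.float64(0.0754), array([ 0.47262434, -0.32045105]))
t 32.65 pos [ 0.4712 -0.3232  0.1576] F [-0.  -0.3 -3.5] w 0.0407 tilt 0.19 d_tool mm [-1.5 -3.6 88. ]
```

View pics/w16c.png

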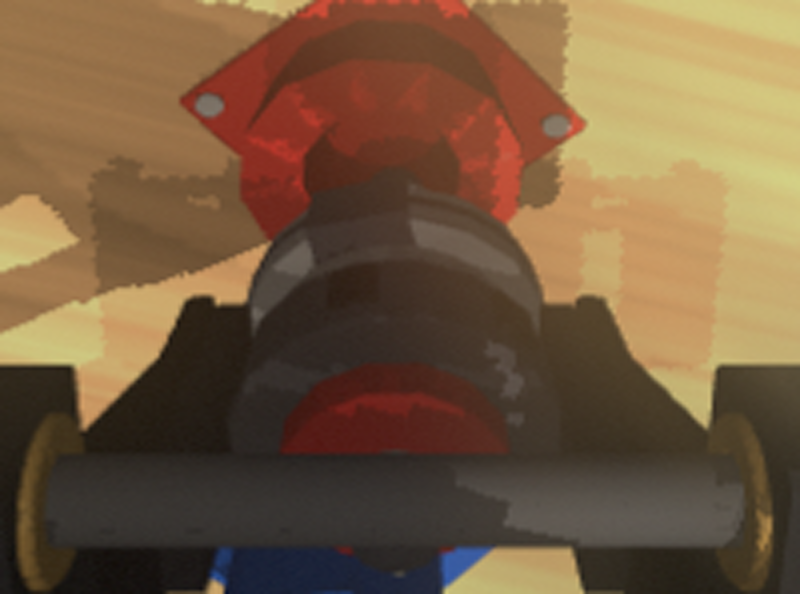

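Hole ~2.8 mm to tool -y; correct and lower.

```bash
python3 -m inch '[{"ax":0,"ay":0,"az":0,"dx":-1.2,"dy":-2.9,"dz":0,"gripper":30},{"ax":0,"ay":0,"az":0,"dx":0,"dy":0,"dz":15,"gripper":30},{"ax":0,"ay":0,"az":0,"dx":0,"dy":0,"dz":20,"gripper":30},{"ax":0,"ay":0,"az":0,"dx":0,"dy":0,"dz":20,"gripper":30},{"ax":0,"ay":0,"az":0,"dx":0,"dy":0,"dz":10,"gripper":30},{"ax":0,"ay":0,"az":0,"dx":0,"dy":0,"dz":0,"gripper":30},{"ax":0,"ay":0,"az":0,"dx":0,"dy":0,"dz":0,"gripper":30}]'
python3 -m inch '[{"ax":0,"ay":0,"az":0,"dx":0,"dy":0,"dz":4,"gripper":30},{"ax":0,"ay":0,"az":0,"dx":0,"dy":0,"dz":4,"gripper":30},{"ax":0,"ay":0,"az":0,"dx":0,"dy":0,"dz":0,"gripper":30},{"ax":0,"ay":0,"az":0,"dx":0,"dy":0,"dz":0,"gripper":30}]'
python3 - <<'E'
from h import *
go([.4688,-.3204,.0693])
E
```

```text
time: 33.35
position: [0.4686, -0.3204, 0.0921]
tool_rot: [0.989, 0.151, 0.001, 0.001]
ft_force: [0.2, -0.6, -3.8]
grip_width: 0.0411
time: 33.75
position: [0.468, -0.3198, 0.0832]
tool_rot: [0.989, 0.151, 0.0, -0.0]
ft_force: [0.2, 0.3, -3.9]
grip_width: 0.0412
t 33.75 pos [ 0.468  -0.3198  0.0832] F [ 0.2  0.3 -3.9] w 0.0412 tilt 0.0 d_tool mm [ 0.6  0.8 13.9]
```

```bash
python3 -m inch '[{"ax":0,"ay":0,"az":0,"dx":0.5,"dy":0.6,"dz":4,"gripper":30},{"ax":0,"ay":0,"az":0,"dx":0,"dy":0,"dz":4,"gripper":30},{"ax":0,"ay":0,"az":0,"dx":0,"dy":0,"dz":2,"gripper":30},{"ax":0,"ay":0,"az":0,"dx":0,"dy":0,"dz":0,"gripper":30},{"ax":0,"ay":0,"az":0,"dx":0,"dy":0,"dz":0,"gripper":30}]'
python3 -m inch '[{"ax":0,"ay":0,"az":0,"dx":0,"dy":0,"dz":2,"gripper":30},{"ax":0,"ay":0,"az":0,"dx":0,"dy":0,"dz":0,"gripper":30},{"ax":0,"ay":0,"az":0,"dx":0,"dy":0,"dz":0,"gripper":30}]'
python3 -m inch '[{"ax":0,"ay":0,"az":0,"dx":0,"dy":0,"dz":1,"gripper":30},{"ax":0,"ay":0,"az":0,"dx":0,"dy":0,"dz":0,"gripper":30},{"ax":0,"ay":0,"az":0,"dx":0,"dy":0,"dz":0,"gripper":30}]'
```

```text
time: 34.25
position: [0.4686, -0.3203, 0.073]
tool_rot: [0.989, 0.151, -0.0, -0.0]
ft_force: [-0.0, -0.3, -3.1]
grip_width: 0.0412
time: 34.55
position: [0.4686, -0.3203, 0.0711]
tool_rot: [0.989, 0.151, -0.0, -0.0]
ft_force: [-0.0, -0.6, -3.1]
grip_width: 0.0411
time: 34.85
position: [0.4686, -0.3203, 0.0702]
tool_rot: [0.989, 0.151, -0.0, -0.0]
ft_force: [-0.1, 0.0, -4.1]
grip_width: 0.0411
```

```bash
python3 -m inch '[{"ax":0,"ay":0,"az":0,"dx":0,"dy":0,"dz":1,"gripper":30},{"ax":0,"ay":0,"az":0,"dx":0,"dy":0,"dz":0,"gripper":30},{"ax":0,"ay":0,"az":0,"dx":0,"dy":0,"dz":0,"gripper":30}]'
python3 -m inch '[{"ax":0,"ay":0,"az":0,"dx":0,"dy":0,"dz":0.8,"gripper":30},{"ax":0,"ay":0,"az":0,"dx":0,"dy":0,"dz":0,"gripper":30},{"ax":0,"ay":0,"az":0,"dx":0,"dy":0,"dz":0,"gripper":30}]'
```

```text
time: 35.15
position: [0.4686, -0.3203, 0.0691]
tool_rot: [0.989, 0.151, -0.0, -0.0]
ft_force: [-0.6, 0.6, -4.7]
grip_width: 0.0411
time: 35.45
position: [0.4686, -0.3203, 0.0683]
tool_rot: [0.989, 0.151, -0.0, -0.0]
ft_force: [0.3, 0.3, -3.1]
grip_width: 0.0408
```

```bash
python3 -m inch '[{"ax":0,"ay":0,"az":0,"dx":0,"dy":0,"dz":0.5,"gripper":30},{"ax":0,"ay":0,"az":0,"dx":0,"dy":0,"dz":0,"gripper":30},{"ax":0,"ay":0,"az":0,"dx":0,"dy":0,"dz":0,"gripper":30}]'
python3 -m inch '[{"ax":0,"ay":0,"az":0,"dx":0,"dy":0,"dz":0.6,"gripper":30},{"ax":0,"ay":0,"az":0,"dx":0,"dy":0,"dz":0,"gripper":30},{"ax":0,"ay":0,"az":0,"dx":0,"dy":0,"dz":0,"gripper":30}]'
```

```text
time: 35.75
position: [0.4687, -0.3203, 0.0681]
tool_rot: [0.989, 0.151, 0.0, 0.0]
ft_force: [0.2, 0.7, -0.1]
grip_width: 0.041
time: 36.05
position: [0.4687, -0.3203, 0.0681]
tool_rot: [0.989, 0.151, 0.0, 0.0]
ft_force: [-1.6, 1.3, 6.2]
grip_width: 0.0413
```

Seated. Release, rise, then yellow.

```bash
python3 -m inch '[{"ax":0,"ay":0,"az":0,"dx":0,"dy":0,"dz":0,"gripper":52},{"ax":0,"ay":0,"az":0,"dx":0,"dy":0,"dz":0,"gripper":60},{"ax":0,"ay":0,"az":0,"dx":0,"dy":0,"dz":0,"gripper":100},{"ax":0,"ay":0,"az":0,"dx":0,"dy":0,"dz":0,"gripper":100},{"ax":0,"ay":0,"az":0,"dx":0,"dy":0,"dz":0,"gripper":100},{"ax":0,"ay":0,"az":0,"dx":0,"dy":0,"dz":-10,"gripper":100},{"ax":0,"ay":0,"az":0,"dx":0,"dy":0,"dz":-40,"gripper":100},{"ax":0,"ay":0,"az":0,"dx":0,"dy":0,"dz":-40,"gripper":100}]'
python3 -m inch '[{"ax":0,"ay":0,"az":0,"dx":0,"dy":0,"dz":-45,"gripper":100},{"ax":0,"ay":0,"az":0,"dx":0,"dy":0,"dz":-40,"gripper":100},{"ax":0,"ay":0,"az":0,"dx":-10,"dy":-20,"dz":0,"gripper":100},{"ax":0,"ay":0,"az":0,"dx":0,"dy":-35,"dz":0,"gripper":100},{"ax":0,"ay":0,"az":0,"dx":0,"dy":-20,"dz":0,"gripper":100},{"ax":0,"ay":0,"az":0,"dx":0,"dy":0,"dz":0,"gripper":100},{"ax":0,"ay":0,"az":0,"dx":0,"dy":0,"dz":0,"gripper":100}]'
python3 - <<'E'
from h import *
c=snap('wrist','w17')
print(rim(c,[.4687,-.3203],.14,.014,.005,.006,.03), rim(c,[.4729,-.156]))
go([.5319,.2370,.245])
E
```

```text
time: 36.85
position: [0.4681, -0.3198, 0.1579]
tool_rot: [0.989, 0.151, -0.001, -0.001]
ft_force: [0.4, -1.1, 1.1]
grip_width: 0.0852
time: 37.55
position: [0.4372, -0.2522, 0.2431]
tool_rot: [0.989, 0.151, 0.001, 0.001]
ft_force: [-0.3, -1.0, 0.3]
grip_width: 0.0869
(array([ 0.4701, -0.3198]), 511, np.float64(0.065), np.float64(0.1394), array([ 0.47065293, -0.31886434])) (array([ 0.4726, -0.1559]), 1974, np.float64(0.005), np.float64(0.0754), array([ 0.47242575, -0.15567619]))
t 37.6 pos [ 0.4375 -0.2527  0.2429] F [-0.1  0.   1.3] w 0.0869 tilt 0.14 d_tool mm [ 236.2 -439.3   -2.8]
```

View pics/w17.png

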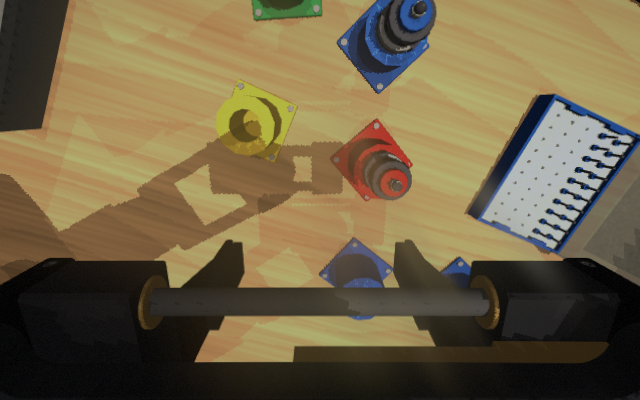

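Red is home (collar z 0.1394, pixel (394,183)).

```bash
python3 -m inch '[{"ax":0,"ay":0,"az":0,"dx":10,"dy":-19,"dz":0,"gripper":100},{"ax":0,"ay":0,"az":0,"dx":20,"dy":-37,"dz":0,"gripper":100},{"ax":0,"ay":0,"az":0,"dx":20,"dy":-37,"dz":0,"gripper":100},{"ax":0,"ay":0,"az":0,"dx":20,"dy":-37,"dz":0,"gripper":100},{"ax":0,"ay":0,"az":0,"dx":20,"dy":-37,"dz":0,"gripper":100},{"ax":0,"ay":0,"az":0,"dx":20,"dy":-37,"dz":0,"gripper":100},{"ax":0,"ay":0,"az":0,"dx":20,"dy":-37,"dz":0,"gripper":100},{"ax":0,"ay":0,"az":0,"dx":20,"dy":-37,"dz":0,"gripper":100}]'
python3 -m inch '[{"ax":0,"ay":0,"az":0,"dx":20,"dy":-37,"dz":0,"gripper":100},{"ax":0,"ay":0,"az":0,"dx":20,"dy":-37,"dz":0,"gripper":100},{"ax":0,"ay":0,"az":0,"dx":20,"dy":-37,"dz":0,"gripper":100},{"ax":0,"ay":0,"az":0,"dx":20,"dy":-37,"dz":0,"gripper":100},{"ax":0,"ay":0,"az":0,"dx":6,"dy":-12,"dz":0,"gripper":100},{"ax":0,"ay":0,"az":0,"dx":0,"dy":0,"dz":0,"gripper":100},{"ax":0,"ay":0,"az":0,"dx":0,"dy":0,"dz":0,"gripper":100}]'
python3 - <<'E'
from h import *
c=snap('wrist','w18')
go([.5319,.2370,.0693])
print(rim(c,[.5319,.237],.14,.014,.005,.006,.03))
E
```

```text
time: 38.4
position: [0.4987, 0.0592, 0.2424]
tool_rot: [0.989, 0.15, 0.001, 0.0]
ft_force: [0.7, -0.3, 0.0]
grip_width: 0.0869
time: 39.1
position: [0.5317, 0.2356, 0.2418]
tool_rot: [0.989, 0.151, -0.0, 0.001]
ft_force: [0.1, 0.2, -0.2]
grip_width: 0.0869
t 39.15 pos [0.5315 0.2352 0.2419] F [-0.3 -0.4  0.6] w 0.0873 tilt 0.07 d_tool mm [  1.1  -1.7 172.6]
(array([0.5335, 0.2376]), 529, np.float64(0.21), np.float64(0.1397), array([0.53346715, 0.23720159]))
```

```bash
python3 -m inch '[{"ax":0,"ay":0,"az":0,"dx":0.8,"dy":-0.8,"dz":30,"gripper":100},{"ax":0,"ay":0,"az":0,"dx":0,"dy":0,"dz":35,"gripper":100},{"ax":0,"ay":0,"az":0,"dx":0,"dy":0,"dz":30,"gripper":100},{"ax":0,"ay":0,"az":0,"dx":0,"dy":0,"dz":0,"gripper":100},{"ax":0,"ay":0,"az":0,"dx":0,"dy":0,"dz":0,"gripper":100}]'
python3 - <<'E'
from h import *
go([.5321,.2362,.0693])
E
```

```text
time: 39.65
position: [0.5323, 0.2364, 0.1476]
tool_rot: [0.989, 0.15, -0.0, 0.0]
ft_force: [1.0, 0.1, 0.4]
grip_width: 0.0873
t 39.65 pos [0.5323 0.2364 0.1476] F [1.  0.1 0.4] w 0.0873 tilt 0.03 d_tool mm [-0.2  0.2 78.3]
```

```bash
python3 -m inch '[{"ax":0,"ay":0,"az":0,"dx":0,"dy":0,"dz":20,"gripper":100},{"ax":0,"ay":0,"az":0,"dx":0,"dy":0,"dz":25,"gripper":100},{"ax":0,"ay":0,"az":0,"dx":0,"dy":0,"dz":23,"gripper":100},{"ax":0,"ay":0,"az":0,"dx":0,"dy":0,"dz":10,"gripper":100},{"ax":0,"ay":0,"az":0,"dx":0,"dy":0,"dz":0,"gripper":100},{"ax":0,"ay":0,"az":0,"dx":0,"dy":0,"dz":0,"gripper":100}]'
python3 - <<'E'
from h import *
go([.5321,.2362,.0693]); snap('wrist','w19')
E
```

```text
time: 40.25
position: [0.5334, 0.2379, 0.0708]
tool_rot: [0.989, 0.151, 0.001, -0.0]
ft_force: [0.0, 0.6, 0.6]
grip_width: 0.0867
t 40.25 pos [0.5334 0.2379 0.0708] F [0.  0.6 0.6] w 0.0867 tilt 0.17 d_tool mm [-1.7  1.2  1.5]
```

View pics/w19.png

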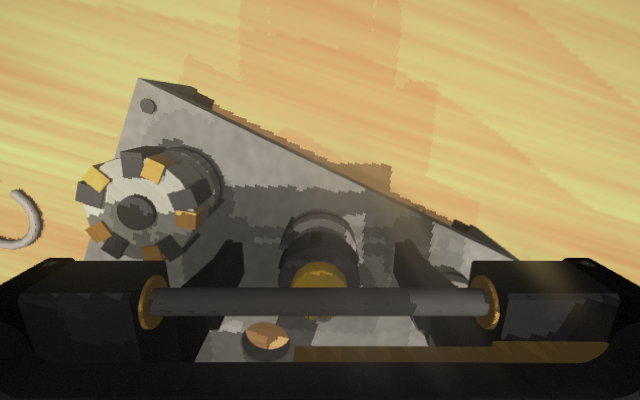

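```bash
python3 -m inch '[{"ax":0,"ay":0,"az":0,"dx":-0.4,"dy":0.3,"dz":0,"gripper":55},{"ax":0,"ay":0,"az":0,"dx":0,"dy":0,"dz":0,"gripper":50},{"ax":0,"ay":0,"az":0,"dx":0,"dy":0,"dz":0,"gripper":40},{"ax":0,"ay":0,"az":0,"dx":0,"dy":0,"dz":0,"gripper":30},{"ax":0,"ay":0,"az":0,"dx":0,"dy":0,"dz":0,"gripper":30},{"ax":0,"ay":0,"az":0,"dx":0,"dy":0,"dz":0,"gripper":30},{"ax":0,"ay":0,"az":0,"dx":0,"dy":0,"dz":0,"gripper":30},{"ax":0,"ay":0,"az":0,"dx":0,"dy":0,"dz":0,"gripper":30}]' 35
python3 -m inch '[{"ax":0,"ay":0,"az":0,"dx":0,"dy":0,"dz":-5,"gripper":30},{"ax":0,"ay":0,"az":0,"dx":0,"dy":0,"dz":-15,"gripper":30},{"ax":0,"ay":0,"az":0,"dx":0,"dy":0,"dz":-25,"gripper":30},{"ax":0,"ay":0,"az":0,"dx":0,"dy":0,"dz":-30,"gripper":30},{"ax":0,"ay":0,"az":0,"dx":0,"dy":0,"dz":-30,"gripper":30},{"ax":0,"ay":0,"az":0,"dx":0,"dy":0,"dz":-30,"gripper":30},{"ax":0,"ay":0,"az":0,"dx":0,"dy":0,"dz":-30,"gripper":30},{"ax":0,"ay":0,"az":0,"dx":0,"dy":0,"dz":-15,"gripper":30}]'
python3 - <<'E'
from h import *
go([.4727,-.1558,.245])
E
```

```text
time: 41.1
position: [0.5316, 0.2372, 0.0692]
tool_rot: [0.989, 0.151, -0.0, 0.0]
ft_force: [-0.5, -0.2, 0.6]
grip_width: 0.0409
time: 41.9
position: [0.532, 0.2376, 0.2514]
tool_rot: [0.989, 0.151, 0.001, -0.0]
ft_force: [0.7, -0.2, -5.7]
grip_width: 0.0413
t 41.9 pos [0.532  0.2376 0.2514] F [ 0.7 -0.2 -5.7] w 0.0413 tilt 0.14 d_tool mm [-173.9  357.8    5.9]
```

```bash
python3 -m inch '[{"ax":0,"ay":0,"az":0,"dx":-8,"dy":17,"dz":0,"gripper":30},{"ax":0,"ay":0,"az":0,"dx":-16,"dy":33,"dz":0,"gripper":30},{"ax":0,"ay":0,"az":0,"dx":-18,"dy":37,"dz":0,"gripper":30},{"ax":0,"ay":0,"az":0,"dx":-18,"dy":37,"dz":0,"gripper":30},{"ax":0,"ay":0,"az":0,"dx":-18,"dy":37,"dz":0,"gripper":30},{"ax":0,"ay":0,"az":0,"dx":-18,"dy":37,"dz":0,"gripper":30},{"ax":0,"ay":0,"az":0,"dx":-18,"dy":37,"dz":0,"gripper":30},{"ax":0,"ay":0,"az":0,"dx":-18,"dy":37,"dz":0,"gripper":30}]'
python3 -m inch '[{"ax":0,"ay":0,"az":0,"dx":-18,"dy":37,"dz":0,"gripper":30},{"ax":0,"ay":0,"az":0,"dx":-14,"dy":29,"dz":0,"gripper":30},{"ax":0,"ay":0,"az":0,"dx":-10,"dy":20,"dz":0,"gripper":30},{"ax":0,"ay":0,"az":0,"dx":0,"dy":0,"dz":0,"gripper":30},{"ax":0,"ay":0,"az":0,"dx":0,"dy":0,"dz":30,"gripper":30},{"ax":0,"ay":0,"az":0,"dx":0,"dy":0,"dz":40,"gripper":30},{"ax":0,"ay":0,"az":0,"dx":0,"dy":0,"dz":15,"gripper":30},{"ax":0,"ay":0,"az":0,"dx":0,"dy":0,"dz":0,"gripper":30}]'
python3 -m inch '[{"ax":0,"ay":0,"az":0,"dx":0,"dy":0,"dz":0,"gripper":30},{"ax":0,"ay":0,"az":0,"dx":0,"dy":0,"dz":0,"gripper":30}]'
python3 - <<'E'
from h import *
chk([.4727,-.1558],'w20')
E
```

```text
time: 42.7
position: [0.4851, -0.0625, 0.2485]
tool_rot: [0.989, 0.151, -0.001, -0.001]
ft_force: [1.2, -1.6, -5.2]
grip_width: 0.0412
time: 43.5
position: [0.4693, -0.1536, 0.1613]
tool_rot: [0.989, 0.151, -0.003, -0.003]
ft_force: [-0.5, 0.3, -5.8]
grip_width: 0.0411
time: 43.7
position: [0.4734, -0.1564, 0.1655]
tool_rot: [0.989, 0.151, 0.001, 0.001]
ft_force: [-0.2, -0.4, -5.0]
grip_width: 0.041
(array([ 0.4729, -0.1548]), 1845, np.float64(0.002), np.float64(0.0754), array([ 0.47631597, -0.1550086 ]))
t 43.75 pos [ 0.4735 -0.1566  0.1656] F [ 0.1  0.4 -5.1] w 0.0413 tilt 0.18 d_tool mm [-0.3 -2.1 96.1]
```

View pics/w20c.png

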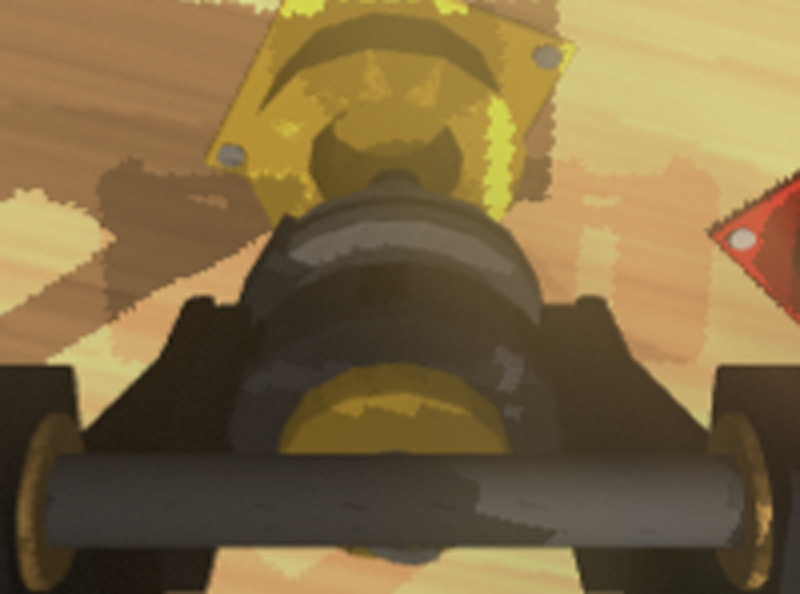

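Hole ~1.9 mm to tool -y; correct and lower.

```bash
python3 -m inch '[{"ax":0,"ay":0,"az":0,"dx":0,"dy":-1.9,"dz":0,"gripper":30},{"ax":0,"ay":0,"az":0,"dx":0,"dy":0,"dz":15,"gripper":30},{"ax":0,"ay":0,"az":0,"dx":0,"dy":0,"dz":22,"gripper":30},{"ax":0,"ay":0,"az":0,"dx":0,"dy":0,"dz":22,"gripper":30},{"ax":0,"ay":0,"az":0,"dx":0,"dy":0,"dz":14,"gripper":30},{"ax":0,"ay":0,"az":0,"dx":0,"dy":0,"dz":0,"gripper":30},{"ax":0,"ay":0,"az":0,"dx":0,"dy":0,"dz":0,"gripper":30}]'
python3 -m inch '[{"ax":0,"ay":0,"az":0,"dx":0,"dy":0,"dz":4,"gripper":30},{"ax":0,"ay":0,"az":0,"dx":0,"dy":0,"dz":4,"gripper":30},{"ax":0,"ay":0,"az":0,"dx":0,"dy":0,"dz":0,"gripper":30},{"ax":0,"ay":0,"az":0,"dx":0,"dy":0,"dz":0,"gripper":30}]'
python3 - <<'E'
from h import *
go([.4729,-.1548,.0693])
E
```

```text
time: 44.45
position: [0.4723, -0.1547, 0.0919]
tool_rot: [0.989, 0.151, 0.0, 0.0]
ft_force: [-0.1, 0.2, -4.7]
grip_width: 0.041
time: 44.85
position: [0.4718, -0.1544, 0.0834]
tool_rot: [0.989, 0.151, 0.0, 0.0]
ft_force: [0.3, -0.2, -5.6]
grip_width: 0.0411
t 44.85 pos [ 0.4718 -0.1544  0.0834] F [ 0.3 -0.2 -5.6] w 0.0411 tilt 0.01 d_tool mm [ 0.9  0.7 14.1]
```

```bash
python3 -m inch '[{"ax":0,"ay":0,"az":0,"dx":0.8,"dy":0.6,"dz":4,"gripper":30},{"ax":0,"ay":0,"az":0,"dx":0,"dy":0,"dz":4,"gripper":30},{"ax":0,"ay":0,"az":0,"dx":0,"dy":0,"dz":3,"gripper":30},{"ax":0,"ay":0,"az":0,"dx":0,"dy":0,"dz":0,"gripper":30},{"ax":0,"ay":0,"az":0,"dx":0,"dy":0,"dz":0,"gripper":30}]'
python3 -m inch '[{"ax":0,"ay":0,"az":0,"dx":0,"dy":0,"dz":2,"gripper":30},{"ax":0,"ay":0,"az":0,"dx":0,"dy":0,"dz":0,"gripper":30},{"ax":0,"ay":0,"az":0,"dx":0,"dy":0,"dz":0,"gripper":30}]'
python3 -m inch '[{"ax":0,"ay":0,"az":0,"dx":0,"dy":0,"dz":1,"gripper":30},{"ax":0,"ay":0,"az":0,"dx":0,"dy":0,"dz":0,"gripper":30},{"ax":0,"ay":0,"az":0,"dx":0,"dy":0,"dz":0,"gripper":30}]'
```

```text
time: 45.35
position: [0.4726, -0.1547, 0.0721]
tool_rot: [0.989, 0.151, -0.0, -0.0]
ft_force: [0.6, -0.3, -5.1]
grip_width: 0.041
time: 45.65
position: [0.4727, -0.1548, 0.0702]
tool_rot: [0.989, 0.151, -0.0, -0.0]
ft_force: [-0.5, -0.5, -5.7]
grip_width: 0.0412
time: 45.95
position: [0.4727, -0.1548, 0.0693]
tool_rot: [0.989, 0.151, -0.0, -0.0]
ft_force: [-0.2, 0.8, -5.0]
grip_width: 0.0411
```

```bash
python3 -m inch '[{"ax":0,"ay":0,"az":0,"dx":0,"dy":0,"dz":0.6,"gripper":30},{"ax":0,"ay":0,"az":0,"dx":0,"dy":0,"dz":0,"gripper":30},{"ax":0,"ay":0,"az":0,"dx":0,"dy":0,"dz":0,"gripper":30}]'
python3 -m inch '[{"ax":0,"ay":0,"az":0,"dx":0,"dy":0,"dz":0.6,"gripper":30},{"ax":0,"ay":0,"az":0,"dx":0,"dy":0,"dz":0,"gripper":30},{"ax":0,"ay":0,"az":0,"dx":0,"dy":0,"dz":0,"gripper":30}]'
```

```text
time: 46.25
position: [0.4727, -0.1548, 0.0692]
tool_rot: [0.989, 0.151, 0.0, 0.0]
ft_force: [-2.7, 0.6, 1.8]
grip_width: 0.0408
time: 46.55
position: [0.4727, -0.1548, 0.0691]
tool_rot: [0.989, 0.151, 0.0, 0.0]
ft_force: [-1.3, 1.5, 8.5]
grip_width: 0.041
```

Seated. Release, rise, retreat to look at everything.

```bash
python3 -m inch '[{"ax":0,"ay":0,"az":0,"dx":0,"dy":0,"dz":0,"gripper":52},{"ax":0,"ay":0,"az":0,"dx":0,"dy":0,"dz":0,"gripper":60},{"ax":0,"ay":0,"az":0,"dx":0,"dy":0,"dz":0,"gripper":100},{"ax":0,"ay":0,"az":0,"dx":0,"dy":0,"dz":0,"gripper":100},{"ax":0,"ay":0,"az":0,"dx":0,"dy":0,"dz":0,"gripper":100},{"ax":0,"ay":0,"az":0,"dx":0,"dy":0,"dz":-10,"gripper":100},{"ax":0,"ay":0,"az":0,"dx":0,"dy":0,"dz":-40,"gripper":100},{"ax":0,"ay":0,"az":0,"dx":0,"dy":0,"dz":-45,"gripper":100}]'
python3 -m inch '[{"ax":0,"ay":0,"az":0,"dx":0,"dy":0,"dz":-45,"gripper":100},{"ax":0,"ay":0,"az":0,"dx":0,"dy":0,"dz":-45,"gripper":100},{"ax":0,"ay":0,"az":0,"dx":-10,"dy":15,"dz":-40,"gripper":100},{"ax":0,"ay":0,"az":0,"dx":-20,"dy":15,"dz":-30,"gripper":100},{"ax":0,"ay":0,"az":0,"dx":-20,"dy":15,"dz":0,"gripper":100},{"ax":0,"ay":0,"az":0,"dx":0,"dy":0,"dz":0,"gripper":100},{"ax":0,"ay":0,"az":0,"dx":0,"dy":0,"dz":0,"gripper":100}]'
python3 - <<'E'
from h import *
go([0,0,0]); c=snap('wrist','w21')
for n,s in dict(g=(.644,-.1466),b=(.6122,-.2832),r=(.469,-.3203),y=(.4727,-.1548)).items(): print(n,rim(c,s,.14,.014,.005,.006,.03))
snap('scene','s21'); snap('top','t21')
im=cv2.imread('pics/s21.png'); cv2.imwrite('pics/s21c.png',cv2.resize(im[120:350,200:460],None,fx=3,fy=2.6,interpolation=cv2.INTER_CUBIC))
E
```

```text
time: 47.35
position: [0.4715, -0.1541, 0.1633]
tool_rot: [0.989, 0.151, -0.002, -0.001]
ft_force: [1.1, -0.8, -0.9]
grip_width: 0.0852
time: 48.05
position: [0.4379, -0.2123, 0.3232]
tool_rot: [0.989, 0.15, 0.0, -0.0]
ft_force: [0.5, -0.2, -0.5]
grip_width: 0.0874
t 48.05 pos [ 0.4379 -0.2123  0.3232] F [ 0.5 -0.2 -0.5] w 0.0874 tilt 0.05 d_tool mm [-355.3 -332.5  323.3]Traceback (most recent call last):
  File "<stdin>", line 3, in <module>
  File "h.py", line 26, in rim
    v,u=np.nonzero(m); X=atz(c,np.c_[u,v],zr)[:,:2]; zz=P[m][:,2]
                         ~~~^^^^^^^^^^^^^^^^^
  File "h.py", line 16, in atz
    d=rays(c,uv); o=np.asarray(c['position']); return o+d*((z-o[2])/d[:,2])[:,None]
  File "h.py", line 13, in rays
    p=cv2.undistortPoints(uv.reshape(-1,1,2),K,np.array([float(c['k1']),0,0,0])).reshape(-1,2)
      ~~~~~~~~~~~~~~~~~~~^^^^^^^^^^^^^^^^^^^^^^^^^^^^^^^^^^^^^^^^^^^^^^^^^^^^^^^
cv2.error: OpenCV(4.12.0) /io/opencv/modules/calib3d/src/undistort.dispatch.cpp:347: error: (-215:Assertion failed) CV_IS_MAT(_src) && CV_IS_MAT(_dst) && (_src->rows == 1 || _src->cols == 1) && (_dst->rows == 1 || _dst->cols == 1) && _src->cols + _src->rows - 1 == _dst->rows + _dst->cols - 1 && (CV_MAT_TYPE(_src->type) == CV_32FC2 || CV_MAT_TYPE(_src->type) == CV_64FC2) && (CV_MAT_TYPE(_dst->type) == CV_32FC2 || CV_MAT_TYPE(_dst->type) == CV_64FC2) in function 'cvUndistortPointsInternal'
```

View pics/w21.png

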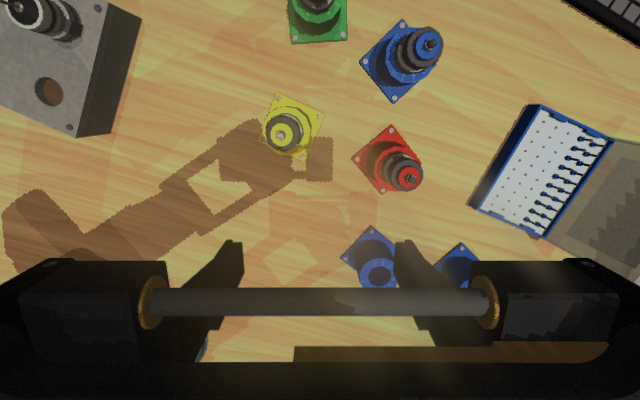

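Green is just out of that frame (top edge); I measure the other three and look through the fixed cameras.

Run:
```python
from h import *
c=load('w21')
for n,s in dict(b=(.6122,-.2832),r=(.469,-.3203),y=(.4727,-.1548)).items(): print(n,rim(c,s,.14,.014,.005,.006,.03)[:4])
snap('scene','s21'); t=snap('top','t21'); P=pts(t)
for n,x,y in [('g',.644,-.1466),('b',.6122,-.2832),('r',.4687,-.3203),('y',.4727,-.1548)]:
    m=np.hypot(P[...,0]-x,P[...,1]-y)<.03; print(n,'top max z',np.sort(P[...,2][m&(P[...,2]<.3)])[-8:].round(3))
im=cv2.imread('pics/s21.png'); cv2.imwrite('pics/s21c.png',cv2.resize(im[120:350,200:460],None,fx=3,fy=2.6,interpolation=cv2.INTER_CUBIC))
```

```text
b (array([ 0.6123, -0.2829]), 491, np.float64(0.057), np.float64(0.1396))
r (array([ 0.47  , -0.3197]), 326, np.float64(0.112), np.float64(0.1394))
y (array([ 0.4745, -0.1567]), 385, np.float64(0.308), np.float64(0.1397))
g top max z [0.147 0.147 0.148 0.149 0.149 0.154 0.154 0.157]
b top max z [0.152 0.153 0.154 0.154 0.154 0.154 0.157 0.16 ]
r top max z []
y top max z [0.14  0.141 0.141 0.142 0.142 0.144 0.147 0.148]
```

View pics/s21c.png

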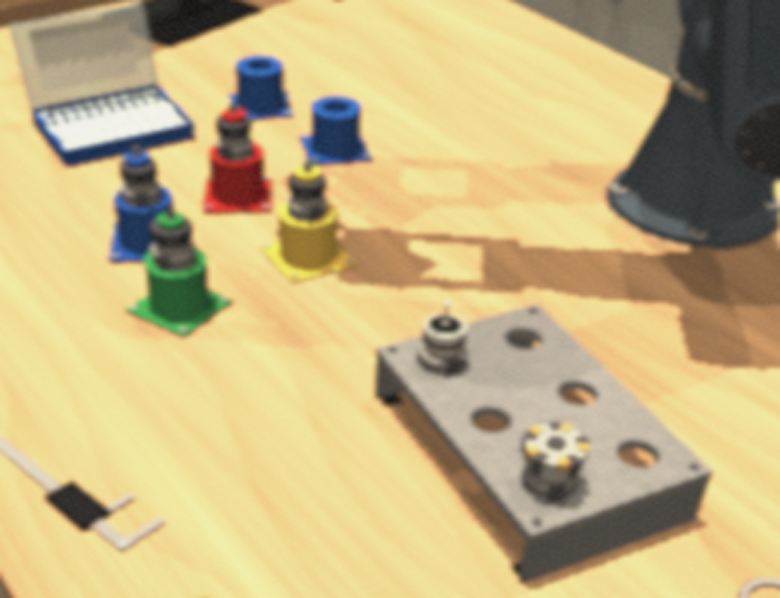

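The scene crop shows all four holders upright and home in the stands of their own colour (green (172,265), blue (142,205), red (237,160), yellow (307,215)). The face mill (556,460) and probe (444,340) still stand in the rack, and the arm is clear.

Run:
```python
from h import *
print(robot.get_obs()['time']); print(robot.hand_in())
```

```text
48.2
the job is handed in; nothing more can be done
None
```

I put the green, blue, red and yellow holders in the stands of their own colours, lowered each until the force reading showed contact, and handed the job in at 48.2 s. For blue I used the left-most of the three blue stands. The face mill and touch probe were not moved.

**Last checks:**
- **Seating:** all four collars measured 0.1394–0.1397 m high after release, which matches a flange resting on the rim. Green's figure is from just after its own release; it was out of frame in the last wrist picture.
- **Final scene picture:** it shows all four upright in the right stands, the mill and probe standing in the rack, and the arm clear.
- **Force:** the highest reading I saw was about 9 N.

**What failed or disagreed:**
- **Finger length:** the camera's depth showed the real fingertips about 33 mm short of the reported TCP. Because of this, my first grasp on green only pinched its collar lightly. I opened, went lower and gripped the nut properly, and used that depth for the rest.
- **Top camera:** it gave no usable reading for red and a low, noisy one for yellow, so those two rest on the wrist and scene views. The wrist fits also differed from the placed positions by 1–3 mm when seen at an angle.

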